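# Reload the leaf drill jig

## Robot

A 6-joint arm with a two-finger parallel gripper is mounted at the origin on a cart in front of the work surface, level with it; the furniture and walls round the work are solid. World frame = base frame: x ahead of the robot, y to its left, z up, the work surface at z = 0. Lengths are in m, angles in rad, forces in N, time in s.
With the tool pointing down it reaches from about 0.3 to 0.75 m from the base axis. Payload 8.5 kg.
Tool frame: the origin (TCP) lies midway between the tips of the shut fingers; the grasp point (between the pads) lies arm.grasp_offset behind it (arm.grasp_offset is the distance from the TCP to the grasp point, in m); x points along the fingers, z is the direction in which the jaws open and shut, and the axes are right-handed (so a half turn about x gives the same grasp; the last joint's range is limited). The gripper opens to 85 mm and grips with 20 to 120 N. Pads are 22 mm wide; open, the fingers measure 114 mm over their backs; the gripper's body (76 mm by 85 mm) begins 54 mm behind the grasp point. The pads swing forward as they close: fully open they stand 13 mm farther back than shut.
Start: joints at [0.93, 0.381, 1.297, -0, 1.464, -0.215], TCP at [0.227, 0.501, 0.231] pointing down, gripper open.
Joint ranges: [-3.11, 3.11], [-0.89, 2.33], [0.22, 2.48], [-1.42, 4.56], [0.17, 2.85], [-2.88, 2.88]. Speed limits (rad/s): [2.39, 2.39, 3.14, 3.14, 3.14, 3.14].

## Interface

Orientations are given as a unit quaternion [x, y, z, w].
In Python, from station import arm gives the robot as it stands.
- The arm moves only by the tool apply_moves, never from a script. Its argument "deltas" is a list of rows, each an object of numbers: "dx", "dy", "dz": the shift along the tool's x, y, z in cm; "spin": the turn about the tool's x in rad; "jaw": the closure, from -1 (fully open) to 1 (shut), so that 0 is half open. In form: [{"dx": .., "dy": .., "dz": .., "spin": .., "jaw": ..}, ...]. A call has 1 to 20 rows; each row is the pose to reach, as a shift and turn from the pose commanded when the call began, along the tool's axes at that moment; what a row does not reach only later rows make up. A row lasts 1/12 s, in which the tool goes at most 41.7 mm and 7.16 degrees, less where a joint would pass 70% of its speed; a pose out of reach is approached as far as the arm can. A call with a gripper value outside its range is refused whole. The fingers move at their own pace and stop on an object; "newtons" is the grip in N (left out, the last holds). Time passes only in rows, so rows that repeat a pose let the fingers close. It gives the time, the measured TCP pose, the force and the opening at its end, in the units of the state.
- arm.get_obs(): the state, without advancing time (a new reading comes with each control period).
- arm.grab_frame(name): name is "side" or "top" or "wrist"; returns a dict with "image" (420x560x3 uint8, blue, green, red), "intrinsics" (3x3 intrinsics, pixels), "k1" (the pictures are not rectified: a ray, as slopes to the right and down, at radius r is drawn at 1 + k1 r^2 times it, then the intrinsics apply), "camera_from_world" (4x4, takes a point from world to camera coordinates). Camera axes: x right, y up, looking along -z (the intrinsics and any distortion apply to the point x, -y, -z); pixel columns grow to the right and rows downward; lengths in m; the calibration is good to about 2 mm. A picture is of the moment at which its call begins. There is no depth.
- arm.sign_off(): hands the job in, once; it reports no verdict.
Trained networks look in a picture, given as the dict that the camera call returned (one of the last four; its "shot" number tells which), for a name from the list of things; names that differ only in an ending like _2 or _b are one class to them, and where a whole thing is asked for, a point or a joint stands for the part that bears it (a point fixed in the world has none). Each returns a list of dicts, best first, with "p" (0 to 1); they miss things now and then, are a little off and sometimes report something else, mostly with a low value. They report only what shows in the picture. A call takes as long as a camera call.
- arm.find_in(picture, label): "centre" ([x, y, z] in m, in world coordinates, good to about 4 mm: the middle of the surface that is visible of it).
- arm.regions_of(picture, label): "pixels" (420x560 bool, what is visible of it).
The state is a dict: "t": time; "joint_pos": joint angles; "joint_velocities": joint speeds; "effort": joint torques, N m; "ee_pos": TCP position; "tool_rot": TCP orientation; "force": force on the tool from outside, world axes, zero at the start; "moment": the same for the moment, N m; "width": finger opening in m.
Only numpy, scipy, OpenCV 4.12 (cv2) and the standard library are available. Lean on these libraries where they do the work, as an engineer would, in place of code of your own. Each camera call takes 0.05 s, during which the arm holds its last target. There are 200 camera calls.

## Task

Reload the drill jig for the next pass: lift its hinged leaf open until it leans back on its stop, take every finished strap (the ones with a second hole) off its pin and lay it in the blue tray, and lay every blank from the bench in a station of its own so that its hole drops over the locating pin and it lies flat between the side dowels. Then swing the leaf down and push it until its sprung tongue rides over the strike and snaps in, and leave the other things on the bench alone.

Things in the scene. Friction and masses are not known exactly. Their poses are not given: they have to be found in the camera images.
- jig: leaf drill jig, fixed, 195 (x) x 200 (y) mm; origin on its underside, 105 mm behind its front edge, x from the strike (front) to the hinge (rear), z up. The nest the straps lie on is 24 mm up. Three stations 62 mm apart in y: a strap lies along x, middle 15 mm in front (-x) of the origin, hole over the rear pin; two side dowels (8 mm thick, 10 tall, 40 apart, 64 mm in front of the pin) leave it 3 mm play a side
- leaf (a joint): angle of the leaf (aluminium drill plate 190 wide, 150 mm from hinge to front edge, 0.5 kg), rad: 0 shut, 1.85 leaning back on its stop. Starts down but unlatched, resting on its tongue at about 0.1. Damped hinge: past 1.6 it sinks back on the stop, below that it sinks slowly down; its weight alone cannot latch it. Shut, it clears seated straps by 6 mm; a strap not down on its pin blocks it
- tongue (a joint): slide of the sprung tongue in the middle of the leaf's front edge, m: 0 out, 0.009 in. Underside sloped 45 degrees: pushing the front edge down with about 10 N makes the strike's lip press it in, until it snaps out under the lip at a leaf angle of about 0.01; its flat top then holds the leaf down. The brass pull on top, moved toward the hinge, frees it
- leaf_knob (a point): centre of the black T-knob (a barrel along the jig's y, 28 mm long, 22 thick) at the front right (-y) of the leaf, 55 mm from its middle: 138 mm from the hinge line, 30 mm above the leaf's top face (35 above its mid-plane, where the hinge line lies). Gripped by its two flat ends (along y) the leaf turns between the fingers while the gripper keeps pointing down. Axes turn with the leaf: x front to hinge, z out of its top face
- leaf_hinge (a point): middle of the hinge line, which runs along the jig's y, 70 mm behind the jig's origin and 45 mm above the bench
- leaf_pad (a point): point on the bare top face of the leaf near its front edge, 55 mm to the left (+y) of the tongue, 136 mm from the hinge line: a place to push it shut; with the leaf shut it is 50 mm above the bench. Axes turn with the leaf
- tray_in (a point): centre of the inner floor (172 in x, 142 mm in y), 4 mm above the bench, of the blue open plastic tray for finished straps: fixed, 192 x 162 mm over its rim, 45 mm tall; the axes are the tray's
- pin0 (a point): locating pin of station 0 (left (+y)): 11 mm thick, 12 mm tall with a bullet nose (straight for 6 mm). The point is on its axis, 5 mm above the nest: the centre of a seated strap's hole comes to it.
- pin1 (a point): locating pin of station 1 (middle): 11 mm thick, 12 mm tall with a bullet nose (straight for 6 mm). The point is on its axis, 5 mm above the nest: the centre of a seated strap's hole comes to it.
- pin2 (a point): locating pin of station 2 (right (-y)): 11 mm thick, 12 mm tall with a bullet nose (straight for 6 mm). The point is on its axis, 5 mm above the nest: the centre of a seated strap's hole comes to it.
- blank0_mid (a point): middle of blank 0, half-way up: a steel flat bar 90 x 26 x 10 mm, 0.16 kg, lying flat on the bench, with one 13 mm hole 30 mm from its middle along its own x; may be absent
- blank0_hole (a point): centre of the hole of blank 0, half-way up
- blank1_mid (a point): middle of blank 1, half-way up: a steel flat bar 90 x 26 x 10 mm, 0.16 kg, lying flat on the bench, with one 13 mm hole 30 mm from its middle along its own x; may be absent
- blank1_hole (a point): centre of the hole of blank 1, half-way up
- blank2_mid (a point): middle of blank 2, half-way up: a steel flat bar 90 x 26 x 10 mm, 0.16 kg, lying flat on the bench, with one 13 mm hole 30 mm from its middle along its own x; may be absent
- blank2_hole (a point): centre of the hole of blank 2, half-way up
- done0_mid (a point): middle of finished strap 0, half-way up: a steel flat bar 90 x 26 x 10 mm, 0.16 kg, lying flat over pin 0 in the jig; like a blank but with a second, 8 mm hole 25 mm from its middle on the other side; may be absent
- done1_mid (a point): middle of finished strap 1, half-way up: a steel flat bar 90 x 26 x 10 mm, 0.16 kg, lying flat over pin 1 in the jig; like a blank but with a second, 8 mm hole 25 mm from its middle on the other side; may be absent
- done2_mid (a point): middle of finished strap 2, half-way up: a steel flat bar 90 x 26 x 10 mm, 0.16 kg, lying flat over pin 2 in the jig; like a blank but with a second, 8 mm hole 25 mm from its middle on the other side; may be absent
- punch_b: pale steel stepped punch, 38 mm wide, 58 tall, standing loose on the bench, not part of the job; origin at the centre of its underside
- bush_b: pale steel flanged guide bush, 44 mm wide, 36 tall, standing loose on the bench, not part of the job; origin at the centre of its underside
- block_b: black steel step block, 26 x 55 x 36 mm, standing loose on the bench, not part of the job; origin at the centre of its underside
- bolt_a: steel hex bolt on its head, 21 mm wide, 57 tall, standing loose on the bench, not part of the job; origin at the centre of its underside
- bolt_b: steel hex bolt on its head, 18 mm wide, 51 tall, standing loose on the bench, not part of the job; origin at the centre of its underside

How it is judged:
By the outcome, as a careful person would: the job done as asked, in the order asked, and still so for the second after the job is handed in, with the robot touching nothing.
Of blank0, blank1, blank2 only 2 to 3 are there at a start; the rules pass over those that are not, and their reading is None.
Of done0, done1, done2 only 2 to 3 are there at a start; the rules pass over those that are not, and their reading is None.
At some moment in a run one of blank0, blank1, blank2 may be knocked a few centimetres aside while the robot is not near it.
Once in a run the grip may slacken for a moment while it holds something.
It also fails if it takes over 210 s, if anything falls off the work surface, if the arm or the gripper's body presses on something with over 40 N, if the wrist force passes 120 N, or if a joint passes its speed limit or range.

## Working session

There is one attempt and no reset: what is moved stays moved. The work goes in short steps, Python scripts to look and compute and a tool call to move; the robot and the scene stay as the last step left them, time stands still between calls to the robot, and variables do not carry over. Pictures are saved under pics/ and viewed, about 12 in all and at most 16, crops included, and the job is handed in when it is done.

Besides the shell and the picture viewer there is one more tool, called after "Emit:" by a JSON object that holds its "fn" and its "kwargs", one argument or row to a line. apply_moves: Moves the arm, as the interface text tells. Its arguments: {"type":"object","properties":{"deltas":{"type":"array","items":{"type":"object","properties":{"dx":{"type":"number"},"dy":{"type":"number"},"dz":{"type":"number"},"spin":{"type":"number"},"jaw":{"type":"number"}}}},"newtons":{"type":"number"}},"required":["deltas"]}

```bash
ls; mkdir -p pics; cat > h.py <<'E'
import numpy as np, cv2
from station import arm
from scipy.spatial.transform import Rotation as R
def ray(p,uv):
    K=np.array(p["intrinsics"]);k1=p["k1"];M=np.array(p["camera_from_world"])
    d=np.array([(uv[0]-K[0,2])/K[0,0],(uv[1]-K[1,2])/K[1,1]])
    s=d.copy()
    for _ in range(20): s=d/(1+k1*(s@s))
    v=M[:3,:3].T@np.array([s[0],-s[1],-1.]);o=-M[:3,:3].T@M[:3,3]
    return o,v/np.linalg.norm(v)
def onz(p,uv,z):
    o,v=ray(p,uv);return o+v*(z-o[2])/v[2]
def tri(a):
    A=0;b=0
    for p,uv in a:
        o,v=ray(p,uv);P=np.eye(3)-np.outer(v,v);A=A+P;b=b+P@o
    return np.linalg.solve(A,b)
def proj(p,X):
    K=np.array(p["intrinsics"]);M=np.array(p["camera_from_world"]);c=M[:3,:3]@np.asarray(X)+M[:3,3]
    s=np.array([c[0],-c[1]])/-c[2];s=s*(1+p["k1"]*(s@s));return np.array([K[0,0]*s[0]+K[0,2],K[1,1]*s[1]+K[1,2]])
def shot(n,save=None):
    p=arm.grab_frame(n)
    if save: cv2.imwrite("pics/"+save,p["image"])
    return p
E
python3 - <<'E'
from h import *
np.set_printoptions(precision=4,suppress=True)
o=arm.get_obs();print({k:np.round(v,3) for k,v in o.items()},arm.grasp_offset)
print(R.from_quat(o["tool_rot"]).as_matrix())
names="jig leaf tongue leaf_knob leaf_hinge leaf_pad tray_in pin0 pin1 pin2 blank0_mid blank0_hole blank1_mid blank1_hole blank2_mid blank2_hole done0_mid done1_mid done2_mid punch_b bush_b block_b bolt_a bolt_b".split()
for n in ("top","side"):
    p=shot(n,n+"0.png");print(n,np.array(p["camera_from_world"]))
    for k in names:
        f=arm.find_in(p,k);print(k,[(np.round(d["centre"],3).tolist(),round(d["p"],2)) for d in f[:3]])
E
```

```text
pics
{'t': np.float64(0.0), 'joint_pos': array([ 0.93 ,  0.381,  1.298,  0.   ,  1.464, -0.215]), 'joint_velocities': array([-0.   , -0.001,  0.001, -0.001, -0.001, -0.001]), 'effort': array([  0.   , -44.846, -23.128,  -0.   ,   0.005,  -0.   ]), 'ee_pos': array([0.227, 0.501, 0.231]), 'tool_rot': array([-0.383,  0.595,  0.383,  0.594]), 'force': array([-0.038,  0.611, -0.466]), 'moment': array([ 0.002, -0.006,  0.036]), 'width': np.float64(0.085)} 0.0187
[[-0.0009 -0.9107  0.4131]
 [-0.0012  0.4131  0.9107]
 [-1.      0.0003 -0.0014]]
top [[ 0.0064 -0.9995  0.0317  0.1221]
 [ 0.9981  0.0083  0.0604 -0.5772]
 [-0.0606  0.0313  0.9977 -1.1184]
 [ 0.      0.      0.      1.    ]]
jig [([0.55, 0.157, 0.057], 0.79)]
leaf [([0.559, 0.159, 0.055], 0.78), ([0.392, 0.29, 0.01], 0.54)]
tongue []
leaf_knob [([0.555, 0.158, 0.053], 0.7)]
leaf_hinge [([0.56, 0.156, 0.058], 0.67), ([0.38, -0.1, 0.028], 0.25)]
leaf_pad [([0.555, 0.157, 0.055], 0.85)]
tray_in [([0.568, 0.398, 0.004], 0.96)]
pin0 [([0.55, 0.161, 0.06], 0.69)]
pin1 [([0.55, 0.161, 0.06], 0.69)]
pin2 [([0.55, 0.161, 0.06], 0.69)]
bla
[... 1312 characters left out ...]
blank0_mid [([0.399, 0.205, 0.009], 0.6)]
blank0_hole [([0.399, 0.202, 0.009], 0.66), ([0.549, 0.174, 0.058], 0.65), ([0.543, 0.198, 0.052], 0.17)]
blank1_mid [([0.392, 0.105, 0.027], 0.4), ([0.78, 0.059, 0.023], 0.23)]
blank1_hole []
blank2_mid [([0.385, 0.301, 0.007], 0.86), ([0.532, 0.226, 0.031], 0.37)]
blank2_hole [([0.39, 0.302, 0.011], 0.78), ([0.48, 0.16, 0.073], 0.27)]
done0_mid [([0.533, 0.227, 0.03], 0.76)]
done1_mid []
done2_mid [([0.536, 0.228, 0.03], 0.46)]
punch_b [([0.781, 0.058, 0.019], 0.71)]
bush_b [([0.752, 0.24, 0.02], 0.81), ([0.386, 0.3, 0.006], 0.74)]
block_b [([0.375, -0.086, 0.026], 0.47)]
bolt_a [([0.393, 0.106, 0.026], 0.69)]
bolt_b [([0.393, 0.106, 0.026], 0.69)]
```

View pics/top0.png

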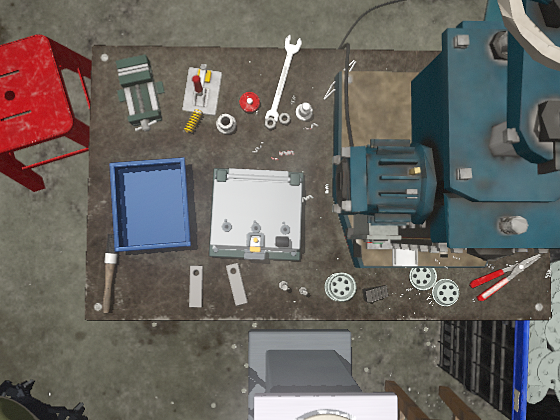

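View pics/side0.png

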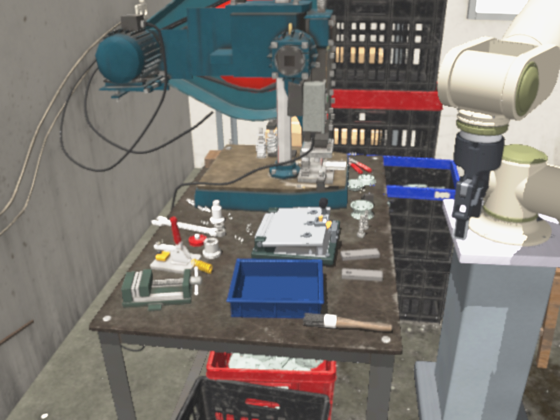

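```bash
python3 - <<'E'
import cv2
a=cv2.imread("pics/top0.png")[160:310,180:320]
b=cv2.resize(a,None,fx=4,fy=4,interpolation=cv2.INTER_CUBIC);cv2.imwrite("pics/c1.png",b)
E
```

```text
(no output)
```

View pics/c1.png

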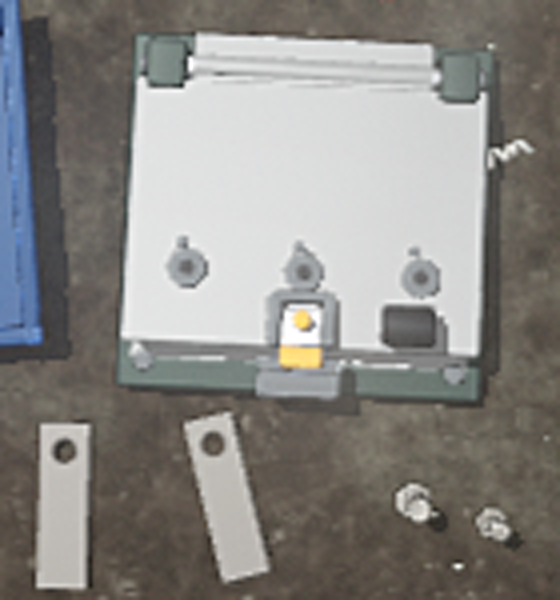

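```bash
cat >> h.py <<'E'
def tool():
    o=arm.get_obs();return np.array(o["ee_pos"]),R.from_quat(o["tool_rot"]).as_matrix()
def delta(X,yaw=None):
    # shift in tool axes (cm) to put TCP at X, & spin so that tool z horizontal axis has given yaw (mod pi)
    p,T=tool();d=T.T@(np.asarray(X)-p)*100;s=None
    if yaw is not None:
        c=np.arctan2(T[1,2],T[0,2]);s=-(yaw-c) # tool x points down: + spin lowers yaw
        s=(s+np.pi/2)%np.pi-np.pi/2
    return np.round(d,2),s
E
python3 - <<'E'
from h import *
np.set_printoptions(precision=4,suppress=True)
t=shot("top");s=shot("side");w=shot("wrist","w0.png")
P,T=tool();M=np.array(w["camera_from_world"]);c=-M[:3,:3].T@M[:3,3]
print("cam in tool",T.T@(c-P),"view dir in tool",T.T@-M[2,:3],"up",T.T@M[1,:3],np.array(w["intrinsics"]))
q=lambda x,y:(180+(x+.5)/4-.5,160+(y+.5)/4-.5)
print("knob",tri([(t,q(412,326)),(s,(323,203))]),onz(t,q(412,326),.1))
for n,a in dict(b0h=(64,451),b0=(63,506),b2h=(213,443),b2=(228,496)).items(): print(n,onz(t,q(*a),.01))
for n,a in dict(fl=(118,383),fr=(480,402),bl=(135,35),br=(495,48)).items(): print(n,onz(t,q(*a),.02))
print(onz(t,q(190,65),.05),onz(t,q(437,78),.05))
E
```

```text
cam in tool [-0.1431  0.0687  0.0003] view dir in tool [ 0.9626 -0.271   0.0005] up [0.271  0.9626 0.0003] [[291.4142   0.     282.7967]
 [  0.     291.4142 206.8399]
 [  0.       0.       1.    ]]
knob [0.4906 0.1037 0.0903] [0.4905 0.1042 0.1   ]
b0h [0.4192 0.2908 0.01  ]
b0 [0.3891 0.2909 0.01  ]
b2h [0.4239 0.2089 0.01  ]
b2 [0.3949 0.2003 0.01  ]
fl [0.4571 0.2607 0.02  ]
fr [0.4477 0.0621 0.02  ]
bl [0.6487 0.254  0.02  ]
br [0.6435 0.0544 0.02  ]
[0.629  0.2218 0.05  ] [0.6233 0.0886 0.05  ]
```

```bash
python3 - <<'E'
from h import *
print(delta([.4906,.104,.2],np.pi/2-.037))
E
```

```text
(array([  3.13, -40.38, -25.26]), np.float64(-0.38876211662820603))
```

Emit:
{"fn": "apply_moves", "kwargs": {
  "deltas": [
    {"dx": 0, "dy": -20, "dz": -12.5, "spin": -0.2, "jaw": -1},
    {"dx": 0, "dy": -20, "dz": -12.5, "spin": -0.2, "jaw": -1},
    {"dx": 0, "dy": -20, "dz": -12.5, "spin": -0.2, "jaw": -1},
    {"dx": 0, "dy": -20, "dz": -12.5, "spin": -0.2, "jaw": -1},
    {"dx": 0, "dy": -20, "dz": -12.5, "spin": -0.2, "jaw": -1},
    {"dx": 0, "dy": -20, "dz": -12.5, "spin": -0.2, "jaw": -1},
    {"dx": 3.1, "dy": -40.4, "dz": -25.3, "spin": -0.389, "jaw": -1},
    {"dx": 3.1, "dy": -40.4, "dz": -25.3, "spin": -0.389, "jaw": -1},
    {"dx": 3.1, "dy": -40.4, "dz": -25.3, "spin": -0.389, "jaw": -1},
    {"dx": 3.1, "dy": -40.4, "dz": -25.3, "spin": -0.389, "jaw": -1},
    {"dx": 3.1, "dy": -40.4, "dz": -25.3, "spin": -0.389, "jaw": -1},
    {"dx": 3.1, "dy": -40.4, "dz": -25.3, "spin": -0.389, "jaw": -1},
    {"dx": 3.1, "dy": -40.4, "dz": -25.3, "spin": -0.389, "jaw": -1},
    {"dx": 3.1, "dy": -40.4, "dz": -25.3, "spin": -0.389, "jaw": -1},
    {"dx": 3.1, "dy": -40.4, "dz": -25.3, "spin": -0.389, "jaw": -1}
  ]
}}

```text
t: 3.9
ee_pos: [0.4903, 0.1039, 0.2003]
tool_rot: [-0.49, 0.509, 0.491, 0.509]
force: [-0.2, 0.2, -0.1]
width: 0.0853
```

```bash
python3 - <<'E'
from h import *
w=shot("wrist","w1.png");o=arm.get_obs();print(o["t"],o["ee_pos"],o["joint_pos"],delta([.4906,.104,.075],np.pi/2-.037))
for z,n in((.1,'top'),(.0936,'k')): print(proj(w,[.4906,.104,z]))
E
```

```text
3.95 [0.490074   0.10436875 0.20047518] [-2.69925992e-02  3.21715677e-01  1.48350775e+00  2.29573054e-04
  1.33648130e+00 -1.56185158e+00] (array([12.55, -0.06, -0.04]), np.float64(0.0010093257196830407))
[282.49729732 207.17669478]
[282.49878535 205.21965436]
```

View pics/w1.png

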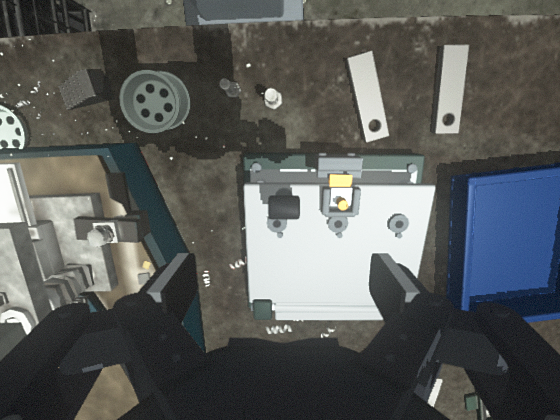

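Emit:
{"fn": "apply_moves", "kwargs": {
  "deltas": [
    {"dx": 4, "dy": 0, "dz": 0, "jaw": -1},
    {"dx": 8, "dy": 0, "dz": 0, "jaw": -1},
    {"dx": 11, "dy": 0, "dz": 0, "jaw": -1},
    {"dx": 12.5, "dy": 0, "dz": 0, "jaw": -0.5},
    {"dx": 12.5, "dy": 0, "dz": 0, "jaw": 0},
    {"dx": 12.5, "dy": 0, "dz": 0, "jaw": 1},
    {"dx": 12.5, "dy": 0, "dz": 0, "jaw": 1},
    {"dx": 12.5, "dy": 0, "dz": 0, "jaw": 1},
    {"dx": 12.5, "dy": 0, "dz": 0, "jaw": 1},
    {"dx": 12.5, "dy": 0, "dz": 0, "jaw": 1},
    {"dx": 12.5, "dy": 0, "dz": 0, "jaw": 1}
  ],
  "newtons": 40
}}

```text
schema error: expected keys dx, dy, dz, spin, jaw
```

```bash
python3 - <<'E'
import numpy as np
f=lambda a:np.array([-138*np.cos(a)+35*np.sin(a),138*np.sin(a)+35*np.cos(a)])/10
for a in np.arange(.1,1.9,.125): d=f(a)-f(.1);print(round(a,3),"dx",round(-d[1],2),"dy",round(-d[0],2))
E
```

```text
0.1 dx -0.0 dy -0.0
0.225 dx -1.63 dy -0.71
0.35 dx -3.16 dy -1.62
0.475 dx -4.56 dy -2.71
0.6 dx -5.82 dy -3.97
0.725 dx -6.91 dy -5.37
0.85 dx -7.82 dy -6.9
0.975 dx -8.53 dy -8.53
1.1 dx -9.03 dy -10.24
1.225 dx -9.31 dy -12.0
1.35 dx -9.37 dy -13.77
1.475 dx -9.21 dy -15.55
1.6 dx -8.83 dy -17.28
1.725 dx -8.24 dy -18.96
1.85 dx -7.44 dy -20.55
```

Emit:
{"fn": "apply_moves", "kwargs": {
  "deltas": [
    {"dx": 4, "dy": 0, "dz": 0, "spin": 0, "jaw": -1},
    {"dx": 8, "dy": 0, "dz": 0, "spin": 0, "jaw": -1},
    {"dx": 11, "dy": 0, "dz": 0, "spin": 0, "jaw": -1},
    {"dx": 12.5, "dy": 0, "dz": 0, "spin": 0, "jaw": -0.5},
    {"dx": 12.5, "dy": 0, "dz": 0, "spin": 0, "jaw": 0},
    {"dx": 12.5, "dy": 0, "dz": 0, "spin": 0, "jaw": 1},
    {"dx": 12.5, "dy": 0, "dz": 0, "spin": 0, "jaw": 1},
    {"dx": 12.5, "dy": 0, "dz": 0, "spin": 0, "jaw": 1},
    {"dx": 12.5, "dy": 0, "dz": 0, "spin": 0, "jaw": 1},
    {"dx": 12.5, "dy": 0, "dz": 0, "spin": 0, "jaw": 1},
    {"dx": 12.5, "dy": 0, "dz": 0, "spin": 0, "jaw": 1}
  ],
  "newtons": 40
}}

```text
t: 4.87
ee_pos: [0.4913, 0.1046, 0.077]
tool_rot: [-0.491, 0.508, 0.49, 0.51]
force: [-1.0, 5.9, 3.8]
width: 0.0273
```

Emit:
{"fn": "apply_moves", "kwargs": {
  "deltas": [
    {"dx": -0.8, "dy": -0.3, "dz": 0, "spin": 0, "jaw": 1},
    {"dx": -1.6, "dy": -0.7, "dz": 0, "spin": 0, "jaw": 1},
    {"dx": -2.4, "dy": -1.15, "dz": 0, "spin": 0, "jaw": 1},
    {"dx": -3.15, "dy": -1.6, "dz": 0, "spin": 0, "jaw": 1},
    {"dx": -3.9, "dy": -2.15, "dz": 0, "spin": 0, "jaw": 1},
    {"dx": -4.55, "dy": -2.7, "dz": 0, "spin": 0, "jaw": 1},
    {"dx": -5.2, "dy": -3.35, "dz": 0, "spin": 0, "jaw": 1},
    {"dx": -5.8, "dy": -3.95, "dz": 0, "spin": 0, "jaw": 1},
    {"dx": -6.35, "dy": -4.65, "dz": 0, "spin": 0, "jaw": 1},
    {"dx": -6.9, "dy": -5.35, "dz": 0, "spin": 0, "jaw": 1},
    {"dx": -7.35, "dy": -6.1, "dz": 0, "spin": 0, "jaw": 1},
    {"dx": -7.8, "dy": -6.9, "dz": 0, "spin": 0, "jaw": 1},
    {"dx": -7.8, "dy": -6.9, "dz": 0, "spin": 0, "jaw": 1}
  ]
}}

```text
t: 5.95
ee_pos: [0.5596, 0.1018, 0.1545]
tool_rot: [-0.49, 0.509, 0.491, 0.509]
force: [-3.3, 3.7, -1.0]
width: 0.0273
```

Emit:
{"fn": "apply_moves", "kwargs": {
  "deltas": [
    {"dx": -0.4, "dy": -0.8, "dz": 0, "spin": 0, "jaw": 1},
    {"dx": -0.7, "dy": -1.6, "dz": 0, "spin": 0, "jaw": 1},
    {"dx": -1.0, "dy": -2.5, "dz": 0, "spin": 0, "jaw": 1},
    {"dx": -1.2, "dy": -3.35, "dz": 0, "spin": 0, "jaw": 1},
    {"dx": -1.35, "dy": -4.2, "dz": 0, "spin": 0, "jaw": 1},
    {"dx": -1.5, "dy": -5.1, "dz": 0, "spin": 0, "jaw": 1},
    {"dx": -1.55, "dy": -6.0, "dz": 0, "spin": 0, "jaw": 1},
    {"dx": -1.55, "dy": -6.9, "dz": 0, "spin": 0, "jaw": 1},
    {"dx": -1.5, "dy": -7.8, "dz": 0, "spin": 0, "jaw": 1},
    {"dx": -1.4, "dy": -8.65, "dz": 0, "spin": 0, "jaw": 1},
    {"dx": -1.2, "dy": -9.5, "dz": 0, "spin": 0, "jaw": 1},
    {"dx": -1.0, "dy": -10.4, "dz": 0, "spin": 0, "jaw": 1},
    {"dx": -0.75, "dy": -11.2, "dz": 0, "spin": 0, "jaw": 1},
    {"dx": -0.4, "dy": -12.05, "dz": 0, "spin": 0, "jaw": 1},
    {"dx": -0.1, "dy": -12.7, "dz": 0, "spin": 0, "jaw": 1},
    {"dx": -0.1, "dy": -12.7, "dz": 0, "spin": 0, "jaw": 1},
    {"dx": -0.1, "dy": -12.7, "dz": 0, "spin": 0, "jaw": 1}
  ]
}}

```text
t: 7.37
ee_pos: [0.6877, 0.0965, 0.1572]
tool_rot: [-0.492, 0.508, 0.489, 0.51]
force: [2.1, 0.4, 4.7]
width: 0.027
```

Emit:
{"fn": "apply_moves", "kwargs": {
  "deltas": [
    {"dx": 0, "dy": 0, "dz": 0, "spin": 0, "jaw": -0.5},
    {"dx": 0, "dy": 0, "dz": 0, "spin": 0, "jaw": -0.5},
    {"dx": 0, "dy": 0, "dz": 0, "spin": 0, "jaw": -0.5},
    {"dx": 0, "dy": 0, "dz": 0, "spin": 0, "jaw": -0.5},
    {"dx": -3, "dy": 0, "dz": 0, "spin": 0, "jaw": -0.5},
    {"dx": -7, "dy": 0, "dz": 0, "spin": 0, "jaw": -0.5},
    {"dx": -11, "dy": 0, "dz": 0, "spin": 0, "jaw": -0.5},
    {"dx": -14, "dy": 3, "dz": 0, "spin": 0, "jaw": -0.5},
    {"dx": -14, "dy": 7, "dz": 2, "spin": 0, "jaw": -0.5},
    {"dx": -14, "dy": 11, "dz": 4, "spin": 0, "jaw": -0.5},
    {"dx": -14, "dy": 15, "dz": 6, "spin": 0, "jaw": -0.5},
    {"dx": -14, "dy": 19, "dz": 6, "spin": 0, "jaw": -0.5},
    {"dx": -11, "dy": 21, "dz": 6, "spin": 0, "jaw": -0.5},
    {"dx": -10, "dy": 21, "dz": 6, "spin": 0, "jaw": -0.5},
    {"dx": -10, "dy": 21, "dz": 6, "spin": 0, "jaw": -0.5},
    {"dx": -10, "dy": 21, "dz": 6, "spin": 0, "jaw": -0.5}
  ]
}}

```text
t: 8.7
ee_pos: [0.4794, 0.164, 0.2551]
tool_rot: [-0.491, 0.509, 0.49, 0.509]
force: [0.5, 0.3, 1.2]
width: 0.0641
```

```bash
python3 - <<'E'
from h import *
w=shot("wrist","w2.png");o=arm.get_obs();print(o["t"],o["ee_pos"])
for k in ["leaf","done0_mid","done1_mid","done2_mid","pin0","blank0_mid","blank1_mid","blank2_mid"]:
  print(k,[(np.round(d["centre"],3).tolist(),round(d["p"],2)) for d in arm.find_in(w,k)[:4]])
E
```

```text
8.75 [0.4801343  0.16398226 0.25550259]
leaf [([0.63, 0.157, 0.081], 0.9)]
done0_mid [([0.542, 0.219, 0.038], 0.9)]
done1_mid [([0.391, 0.285, 0.005], 0.35)]
done2_mid []
pin0 [([0.577, 0.159, 0.025], 0.72)]
blank0_mid [([0.39, 0.2, 0.007], 0.98)]
blank1_mid [([0.538, 0.095, 0.03], 0.35)]
blank2_mid [([0.391, 0.285, 0.009], 0.9)]
```

View pics/w2.png

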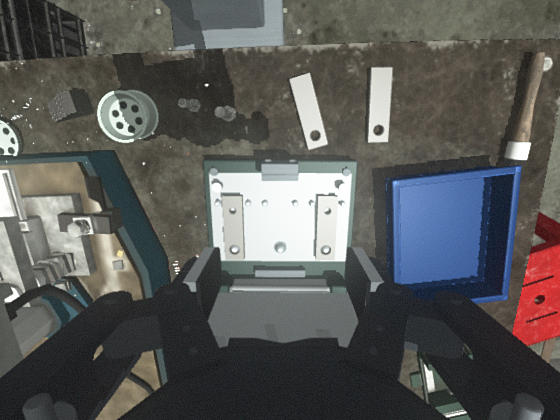

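```bash
python3 - <<'E'
import cv2
a=cv2.imread("pics/w2.png")
b=cv2.resize(a[150:280,200:360],None,fx=4.5,fy=4.5,interpolation=cv2.INTER_CUBIC);cv2.imwrite("pics/c2.png",b)
E
```

```text
(no output)
```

View pics/c2.png

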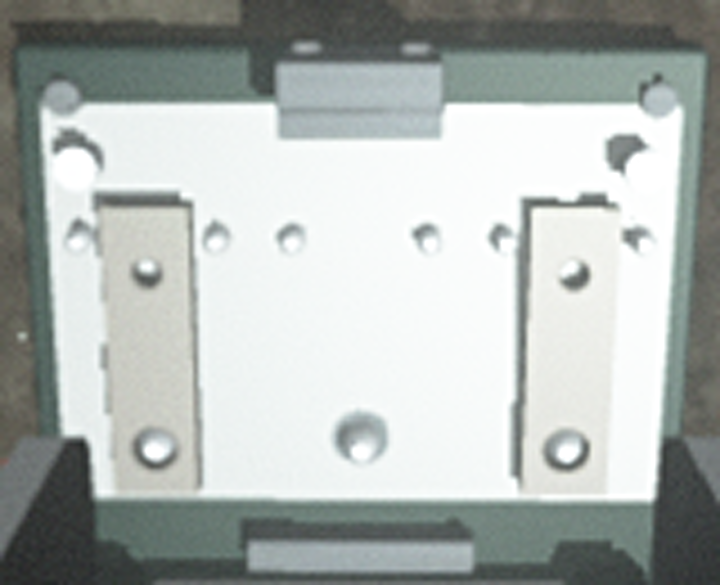

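```bash
python3 - <<'E'
from h import *
np.set_printoptions(precision=4,suppress=True)
w=shot("wrist");q=lambda x,y:(200+(x+.5)/4.5-.5,150+(y+.5)/4.5-.5)
print("pin1",onz(w,q(362,437),.034))
D=[onz(w,q(x,236),.034) for x in(78,216,291,428,502,638)];print("dow",*D,sep="\n")
yaw=-.037;X=np.array([np.cos(yaw),np.sin(yaw),0]);Y=np.array([-X[1],X[0],0])
O=np.array([.5565,.1575,0])
for s in(1,0,-1): print("exp pin",O+X*.015+Y*.062*s, "exp dowels",O-X*.049+Y*(.062*s+.024),O-X*.049+Y*(.062*s-.024))
for n,c in dict(s2=[(98,203),(193,203),(115,490),(200,490)],s0=[(527,203),(620,205),(522,490),(607,490)]).items():
    c=np.array([onz(w,q(*a),.034) for a in c]);v=c[2:].mean(0)-c[:2].mean(0);print(n,c.mean(0),np.arctan2(v[1],v[0]),np.linalg.norm(v),np.linalg.norm(c[0]-c[1]))
for n,a in dict(s2h=(157,447),s0h=(567,449),s2d=(147,272),s0d=(573,275)).items(): print(n,onz(w,q(*a),.034))
g=cv2.cvtColor(w["image"],cv2.COLOR_BGR2GRAY)
for k in("blank0_mid","blank2_mid"):
    r=arm.regions_of(w,k)[0];m=r["pixels"].astype(np.uint8)
    cs,_=cv2.findContours(m,cv2.RETR_EXTERNAL,cv2.CHAIN_APPROX_NONE);c=max(cs,key=cv2.contourArea)[:,0,:]
    pts=np.array([onz(w,p,.01)[:2] for p in c],np.float32);rr=cv2.minAreaRect(pts*1000);print(k,r["p"],rr)
for n,a in dict(bA=(315.5,134),bB=(378.5,129.5)).items(): print(n,onz(w,a,.01))
E
```

```text
pin1 [0.5688 0.1574 0.034 ]
dow
[0.5035 0.0784 0.034 ]
[0.505  0.1181 0.034 ]
[0.5058 0.1396 0.034 ]
[0.5072 0.1788 0.034 ]
[0.508 0.2   0.034]
[0.5095 0.2391 0.034 ]
exp pin [0.5738 0.2189 0.    ] exp dowels [0.5107 0.2453 0.    ] [0.5089 0.1973 0.    ]
exp pin [0.5715 0.1569 0.    ] exp dowels [0.5084 0.1833 0.    ] [0.5066 0.1353 0.    ]
exp pin [0.5692 0.095  0.    ] exp dowels [0.5061 0.1213 0.    ] [0.5044 0.0734 0.    ]
s2 [0.5392 0.0967 0.034 ] -0.04435606538874554 0.08950686582208583 0.027111987759580434
s0 [0.5439 0.2194 0.034 ] -0.025986122297462878 0.08921722469299642 0.026570752894877318
s2h [0.5698 0.0957 0.034 ]
s0h [0.575  0.2189 0.034 ]
s2d [0.515  0.0974 0.034 ]
s0d [0.5205 0.2205 0.034 ]
blank0_mid 0.59 ((396.18328857421875, 200.12905883789062), (89.60643005371094, 27.25517463684082), 14.895727157592773)
blank2_mid 0.97 ((391.89251708984375, 289.47454833984375), (29.184812545776367, 89.64856719970703), 89.07389831542969)
bA [0.4236 0.2089 0.01  ]
bB [0.4207 0.2904 0.01  ]
```

```bash
python3 - <<'E'
from h import *
np.set_printoptions(precision=4,suppress=True)
t=shot("top")
C=np.array([onz(t,a,.045) for a in((110.5,162),(186,158),(190,247),(115,251))]);print(C.mean(0),C)
print(delta([.5400,.0968,.075],np.pi/2-.037),delta([.5445,.2195,.075],np.pi/2-.037))
m=arm.find_in(t,"tray_in");print(m)
E
```

```text
[0.5667 0.3857 0.045 ] [[0.6572 0.4731 0.045 ]
 [0.6676 0.3112 0.045 ]
 [0.4758 0.2996 0.045 ]
 [0.4664 0.4587 0.045 ]]
(array([17.93, -6.36, -6.5 ]), np.float64(0.00018473195534651765)) (array([17.93, -6.36,  5.78]), np.float64(0.00018473195534651765))
[{'centre': [0.5721, 0.3959, 0.0016], 'p': 0.96}]
```

Emit:
{"fn": "apply_moves", "kwargs": {
  "deltas": [
    {"dx": 3, "dy": -2, "dz": -2, "spin": 0, "jaw": -0.05},
    {"dx": 7, "dy": -4.5, "dz": -4.5, "spin": 0, "jaw": -0.05},
    {"dx": 11, "dy": -6.4, "dz": -6.5, "spin": 0, "jaw": -0.05},
    {"dx": 15, "dy": -6.4, "dz": -6.5, "spin": 0, "jaw": -0.05},
    {"dx": 18, "dy": -6.4, "dz": -6.5, "spin": 0, "jaw": -0.05},
    {"dx": 18, "dy": -6.4, "dz": -6.5, "spin": 0, "jaw": -0.05},
    {"dx": 18, "dy": -6.4, "dz": -6.5, "spin": 0, "jaw": -0.05},
    {"dx": 20, "dy": -6.4, "dz": -6.5, "spin": 0, "jaw": -0.05},
    {"dx": 21.5, "dy": -6.4, "dz": -6.5, "spin": 0, "jaw": -0.05},
    {"dx": 22.4, "dy": -6.4, "dz": -6.5, "spin": 0, "jaw": -0.05},
    {"dx": 22.9, "dy": -6.4, "dz": -6.5, "spin": 0, "jaw": -0.05},
    {"dx": 22.9, "dy": -6.4, "dz": -6.5, "spin": 0, "jaw": -0.05}
  ]
}}

```text
t: 10.4
ee_pos: [0.5408, 0.097, 0.0263]
tool_rot: [-0.491, 0.509, 0.49, 0.509]
force: [-0.7, 0.1, 0.3]
width: 0.0449
```

Near target with no contact; close and lift a little.

Emit:
{"fn": "apply_moves", "kwargs": {
  "deltas": [
    {"dx": 0.1, "dy": 0, "dz": 0, "spin": 0, "jaw": 1},
    {"dx": 0.1, "dy": 0, "dz": 0, "spin": 0, "jaw": 1},
    {"dx": 0.1, "dy": 0, "dz": 0, "spin": 0, "jaw": 1},
    {"dx": 0.1, "dy": 0, "dz": 0, "spin": 0, "jaw": 1},
    {"dx": 0.1, "dy": 0, "dz": 0, "spin": 0, "jaw": 1}
  ],
  "newtons": 60
}}

```text
t: 10.82
ee_pos: [0.5411, 0.0967, 0.0258]
tool_rot: [-0.491, 0.509, 0.49, 0.51]
force: [-1.2, 0.0, 6.7]
width: 0.0244
```

Emit:
{"fn": "apply_moves", "kwargs": {
  "deltas": [
    {"dx": -0.5, "dy": 0, "dz": 0, "spin": 0, "jaw": 1},
    {"dx": -1.5, "dy": 0, "dz": 0, "spin": 0, "jaw": 1},
    {"dx": -3, "dy": 0, "dz": 0, "spin": 0, "jaw": 1},
    {"dx": -6, "dy": 0, "dz": 0, "spin": 0, "jaw": 1},
    {"dx": -9, "dy": 0, "dz": 0, "spin": 0, "jaw": 1},
    {"dx": -9, "dy": 0, "dz": 0, "spin": 0, "jaw": 1}
  ]
}}

```text
t: 11.32
ee_pos: [0.5428, 0.0969, 0.1206]
tool_rot: [-0.493, 0.507, 0.488, 0.512]
force: [1.9, 0.1, -1.2]
width: 0.0238
```

```bash
python3 - <<'E'
from h import *
w=shot("wrist","w3.png");o=arm.get_obs();print(o["t"],o["ee_pos"],o["width"],o["force"])
a=.066;c=np.array([.567,.386]);
for s in(-1,1):
  p=c+s*.025*np.array([-np.sin(a),np.cos(a)]);print(p,delta([*p,.03],np.pi/2+a))
E
```

```text
11.3667 [0.54170173 0.09689264 0.11783805] 0.023921807663806225 [-0.61314418 -0.12234789 -2.84528771]
[0.5686488  0.36105443] (array([ 8.8 , -1.67, 26.5 ]), np.float64(-0.10257783414320532))
[0.5653512  0.41094557] (array([ 8.8 , -1.16, 31.47]), np.float64(-0.10257783414320532))
```

View pics/w3.png

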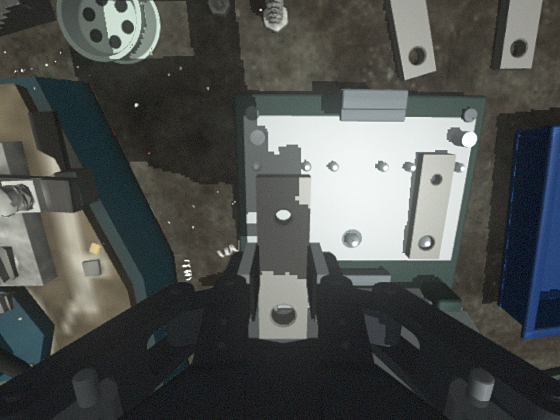

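Emit:
{"fn": "apply_moves", "kwargs": {
  "deltas": [
    {"dx": 0, "dy": -0.2, "dz": 3, "spin": 0, "jaw": 1},
    {"dx": 0, "dy": -0.5, "dz": 7, "spin": 0, "jaw": 1},
    {"dx": 0, "dy": -0.8, "dz": 11, "spin": -0.05, "jaw": 1},
    {"dx": 0, "dy": -1.2, "dz": 15, "spin": -0.1, "jaw": 1},
    {"dx": 0, "dy": -1.2, "dz": 19, "spin": -0.1, "jaw": 1},
    {"dx": 0, "dy": -1.2, "dz": 23, "spin": -0.1, "jaw": 1},
    {"dx": 0, "dy": -1.2, "dz": 27, "spin": -0.1, "jaw": 1},
    {"dx": 0, "dy": -1.2, "dz": 30, "spin": -0.1, "jaw": 1},
    {"dx": 0, "dy": -1.2, "dz": 31.5, "spin": -0.1, "jaw": 1},
    {"dx": 0, "dy": -1.2, "dz": 31.5, "spin": -0.1, "jaw": 1},
    {"dx": 0, "dy": -1.2, "dz": 31.5, "spin": -0.1, "jaw": 1},
    {"dx": 3, "dy": -1.2, "dz": 31.5, "spin": -0.1, "jaw": 1},
    {"dx": 6, "dy": -1.2, "dz": 31.5, "spin": -0.1, "jaw": 1},
    {"dx": 8, "dy": -1.2, "dz": 31.5, "spin": -0.1, "jaw": 1},
    {"dx": 8, "dy": -1.2, "dz": 31.5, "spin": -0.1, "jaw": 1},
    {"dx": 8, "dy": -1.2, "dz": 31.5, "spin": -0.1, "jaw": 1}
  ]
}}

```text
t: 12.7
ee_pos: [0.5639, 0.4098, 0.0339]
tool_rot: [-0.515, 0.485, 0.515, 0.484]
force: [0.5, 0.1, -1.0]
width: 0.024
```

Emit:
{"fn": "apply_moves", "kwargs": {
  "deltas": [
    {"dx": 1.5, "dy": 0, "dz": 0, "spin": 0, "jaw": 1},
    {"dx": 2.4, "dy": 0, "dz": 0, "spin": 0, "jaw": 1},
    {"dx": 2.75, "dy": 0, "dz": 0, "spin": 0, "jaw": 1},
    {"dx": 2.75, "dy": 0, "dz": 0, "spin": 0, "jaw": 1},
    {"dx": 2.75, "dy": 0, "dz": 0, "spin": 0, "jaw": 0.2},
    {"dx": 2.75, "dy": 0, "dz": 0, "spin": 0, "jaw": 0.2},
    {"dx": 2.75, "dy": 0, "dz": 0, "spin": 0, "jaw": 0.2},
    {"dx": 1, "dy": 0, "dz": 0, "spin": 0, "jaw": 0.2},
    {"dx": -3, "dy": 0, "dz": 0, "spin": 0, "jaw": 0},
    {"dx": -6, "dy": 0, "dz": 0, "spin": 0, "jaw": -0.05},
    {"dx": -8, "dy": 0, "dz": 0, "spin": 0, "jaw": -0.05},
    {"dx": -8, "dy": 0, "dz": 0, "spin": 0, "jaw": -0.05}
  ]
}}

```text
t: 13.7
ee_pos: [0.5658, 0.4121, 0.1206]
tool_rot: [0.517, -0.481, -0.514, -0.487]
force: [0.2, 0.0, 1.9]
width: 0.0449
```

```bash
python3 - <<'E'
from h import *
w=shot("wrist","w4.png");o=arm.get_obs();print(o["t"],o["ee_pos"],o["width"],o["force"])
print(delta([.5445,.2192,.08],np.pi/2-.037))
for k in("done0_mid","done2_mid"): print(k,[(np.round(d["centre"],3).tolist(),round(d["p"],2)) for d in arm.find_in(w,k)[:4]])
E
```

```text
13.75 [0.56490204 0.41164873 0.11761373] 0.04463984560150037 [-0.55557099  0.34582206 -0.42578814]
(array([  3.7 ,   3.27, -19.09]), np.float64(0.10034401306858154))
done0_mid [([0.548, 0.224, 0.038], 0.64)]
done2_mid [([0.561, 0.409, 0.008], 0.76), ([0.427, 0.21, 0.011], 0.64)]
```

Emit:
{"fn": "apply_moves", "kwargs": {
  "deltas": [
    {"dx": 0, "dy": 0.7, "dz": -4, "spin": 0, "jaw": -0.05},
    {"dx": 0, "dy": 1.4, "dz": -8, "spin": 0.05, "jaw": -0.05},
    {"dx": 0, "dy": 2.1, "dz": -12, "spin": 0.1, "jaw": -0.05},
    {"dx": 0, "dy": 2.8, "dz": -16, "spin": 0.1, "jaw": -0.05},
    {"dx": 1, "dy": 3.3, "dz": -19.1, "spin": 0.1, "jaw": -0.05},
    {"dx": 3, "dy": 3.3, "dz": -19.1, "spin": 0.1, "jaw": -0.05},
    {"dx": 3.5, "dy": 3.3, "dz": -19.1, "spin": 0.1, "jaw": -0.05},
    {"dx": 3.5, "dy": 3.3, "dz": -19.1, "spin": 0.1, "jaw": -0.05},
    {"dx": 6, "dy": 3.3, "dz": -19.1, "spin": 0.1, "jaw": -0.05},
    {"dx": 7.5, "dy": 3.3, "dz": -19.1, "spin": 0.1, "jaw": -0.05},
    {"dx": 8.3, "dy": 3.3, "dz": -19.1, "spin": 0.1, "jaw": -0.05},
    {"dx": 8.3, "dy": 3.3, "dz": -19.1, "spin": 0.1, "jaw": -0.05},
    {"dx": 8.3, "dy": 3.3, "dz": -19.1, "spin": 0.1, "jaw": -0.05}
  ]
}}

```text
t: 14.93
ee_pos: [0.5433, 0.2191, 0.0317]
tool_rot: [-0.491, 0.509, 0.491, 0.509]
force: [0.6, 0.4, -0.2]
width: 0.0451
```

Emit:
{"fn": "apply_moves", "kwargs": {
  "deltas": [
    {"dx": 0.6, "dy": 0, "dz": 0, "spin": 0, "jaw": -0.05},
    {"dx": 0.6, "dy": 0, "dz": 0, "spin": 0, "jaw": 1},
    {"dx": 0.6, "dy": 0, "dz": 0, "spin": 0, "jaw": 1},
    {"dx": 0.6, "dy": 0, "dz": 0, "spin": 0, "jaw": 1},
    {"dx": 0.6, "dy": 0, "dz": 0, "spin": 0, "jaw": 1},
    {"dx": 0.6, "dy": 0, "dz": 0, "spin": 0, "jaw": 1},
    {"dx": 0.6, "dy": 0, "dz": 0, "spin": 0, "jaw": 1}
  ]
}}

```text
t: 15.52
ee_pos: [0.5433, 0.2185, 0.0259]
tool_rot: [-0.491, 0.509, 0.491, 0.509]
force: [-1.7, 0.6, 5.1]
width: 0.0241
```

Emit:
{"fn": "apply_moves", "kwargs": {
  "deltas": [
    {"dx": -0.5, "dy": 0, "dz": 0, "spin": 0, "jaw": 1},
    {"dx": -1.5, "dy": 0, "dz": 0, "spin": 0, "jaw": 1},
    {"dx": -3, "dy": 0, "dz": 0, "spin": 0, "jaw": 1},
    {"dx": -6, "dy": 0, "dz": 0, "spin": 0, "jaw": 1},
    {"dx": -9, "dy": 0, "dz": 0, "spin": 0, "jaw": 1},
    {"dx": -9, "dy": 0, "dz": 0, "spin": 0, "jaw": 1},
    {"dx": -9, "dy": 0, "dz": 0, "spin": 0, "jaw": 1}
  ]
}}

```text
t: 16.1
ee_pos: [0.5436, 0.2185, 0.1171]
tool_rot: [-0.491, 0.508, 0.49, 0.51]
force: [-0.2, -0.2, -2.1]
width: 0.0239
```

```bash
python3 - <<'E'
from h import *
o=arm.get_obs();print(o["t"],o["ee_pos"],o["width"],o["force"])
print(delta([.5686,.361,.03],np.pi/2+.066))
E
```

```text
16.1 [0.54363069 0.21848539 0.11713939] 0.023864088716589935 [-0.20062163 -0.22003874 -2.10436721]
(array([ 8.73, -1.94, 14.33]), np.float64(-0.10276188540887143))
```

Emit:
{"fn": "apply_moves", "kwargs": {
  "deltas": [
    {"dx": 0, "dy": -0.4, "dz": 3, "spin": 0, "jaw": 1},
    {"dx": 0, "dy": -0.9, "dz": 7, "spin": -0.05, "jaw": 1},
    {"dx": 0, "dy": -1.4, "dz": 11, "spin": -0.1, "jaw": 1},
    {"dx": 0, "dy": -1.9, "dz": 14.3, "spin": -0.1, "jaw": 1},
    {"dx": 0, "dy": -1.9, "dz": 14.3, "spin": -0.1, "jaw": 1},
    {"dx": 0, "dy": -1.9, "dz": 14.3, "spin": -0.1, "jaw": 1},
    {"dx": 3, "dy": -1.9, "dz": 14.3, "spin": -0.1, "jaw": 1},
    {"dx": 6, "dy": -1.9, "dz": 14.3, "spin": -0.1, "jaw": 1},
    {"dx": 8.5, "dy": -1.9, "dz": 14.3, "spin": -0.1, "jaw": 1},
    {"dx": 8.5, "dy": -1.9, "dz": 14.3, "spin": -0.1, "jaw": 1},
    {"dx": 8.5, "dy": -1.9, "dz": 14.3, "spin": -0.1, "jaw": 1}
  ]
}}

```text
t: 17.02
ee_pos: [0.5668, 0.3593, 0.0293]
tool_rot: [-0.515, 0.485, 0.516, 0.483]
force: [-0.5, 1.0, -1.3]
width: 0.0243
```

Emit:
{"fn": "apply_moves", "kwargs": {
  "deltas": [
    {"dx": 1.2, "dy": 0, "dz": 0, "spin": 0, "jaw": 1},
    {"dx": 2.0, "dy": 0, "dz": 0, "spin": 0, "jaw": 1},
    {"dx": 2.3, "dy": 0, "dz": 0, "spin": 0, "jaw": 1},
    {"dx": 2.3, "dy": 0, "dz": 0, "spin": 0, "jaw": 1},
    {"dx": 2.3, "dy": 0, "dz": 0, "spin": 0, "jaw": 0.2},
    {"dx": 2.3, "dy": 0, "dz": 0, "spin": 0, "jaw": 0.2},
    {"dx": 2.3, "dy": 0, "dz": 0, "spin": 0, "jaw": 0.2},
    {"dx": 1, "dy": 0, "dz": 0, "spin": 0, "jaw": 0.2},
    {"dx": -3, "dy": 0, "dz": 0, "spin": 0, "jaw": 0},
    {"dx": -7, "dy": 2, "dz": 0, "spin": 0, "jaw": -0.05},
    {"dx": -11, "dy": 6, "dz": -2, "spin": 0, "jaw": -0.05},
    {"dx": -15, "dy": 8, "dz": -6, "spin": 0, "jaw": -0.05},
    {"dx": -18, "dy": 8, "dz": -8, "spin": 0, "jaw": -0.05},
    {"dx": -18, "dy": 8, "dz": -8, "spin": 0, "jaw": -0.05},
    {"dx": -18, "dy": 8, "dz": -8, "spin": 0, "jaw": -0.05},
    {"dx": -18, "dy": 8, "dz": -8, "spin": 0, "jaw": -0.05},
    {"dx": -18, "dy": 8, "dz": -8, "spin": 0, "jaw": -0.05}
  ]
}}

```text
t: 18.43
ee_pos: [0.4924, 0.2759, 0.2099]
tool_rot: [-0.515, 0.484, 0.516, 0.484]
force: [-0.2, 0.6, 0.3]
width: 0.0445
```

```bash
python3 - <<'E'
from h import *
w=shot("wrist","w5.png");o=arm.get_obs();print(o["t"],o["ee_pos"],o["width"],o["force"])
for k in ("blank0_mid","blank2_mid"):
    r=arm.regions_of(w,k)
    for r in r[:2]:
        m=r["pixels"].astype(np.uint8);cs,_=cv2.findContours(m,cv2.RETR_EXTERNAL,cv2.CHAIN_APPROX_NONE);c=max(cs,key=cv2.contourArea)[:,0,:]
        pts=np.array([onz(w,p,.01)[:2] for p in c],np.float32);print(k,r["p"],c.mean(0),cv2.minAreaRect(pts*1000))
E
```

```text
18.4833 [0.49234264 0.27605933 0.20929144] 0.045038129417488235 [ 0.74057472 -0.03520048 -0.20735081]
blank0_mid 0.66 [220.44497608  94.16267943] ((396.2667236328125, 201.38209533691406), (90.4709701538086, 28.489259719848633), 14.502311706542969)
blank2_mid 0.91 [301.11594203  93.89855072] ((391.40533447265625, 289.98931884765625), (27.25252342224121, 89.04185485839844), 88.3997573852539)
blank2_mid 0.27 [116.25503356 301.31543624] ((675.3788452148438, 42.765380859375), (53.1413688659668, 237.3905029296875), 29.078231811523438)
```

View pics/w5.png

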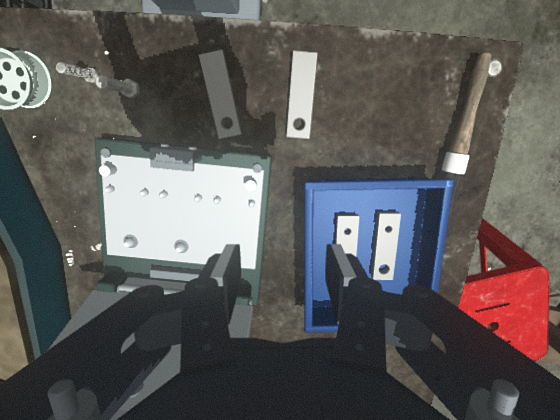

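```bash
python3 - <<'E'
from h import *
print(delta([.3917,.2897,.06],np.pi/2-.015))
E
```

```text
(array([14.92,  9.92,  2.  ]), np.float64(0.07885398457042592))
```

Emit:
{"fn": "apply_moves", "kwargs": {
  "deltas": [
    {"dx": 3, "dy": 2.5, "dz": 0.5, "spin": 0.04, "jaw": -0.05},
    {"dx": 6, "dy": 5, "dz": 1, "spin": 0.08, "jaw": -0.05},
    {"dx": 9, "dy": 7.5, "dz": 1.5, "spin": 0.08, "jaw": -0.05},
    {"dx": 12, "dy": 9.9, "dz": 2, "spin": 0.08, "jaw": -0.05},
    {"dx": 14.9, "dy": 9.9, "dz": 2, "spin": 0.08, "jaw": -0.05},
    {"dx": 14.9, "dy": 9.9, "dz": 2, "spin": 0.08, "jaw": -0.05},
    {"dx": 14.9, "dy": 9.9, "dz": 2, "spin": 0.08, "jaw": -0.05}
  ]
}}

```text
t: 19.17
ee_pos: [0.3924, 0.2896, 0.0606]
tool_rot: [-0.496, 0.505, 0.496, 0.503]
force: [0.1, 0.2, -0.0]
width: 0.0447
```

```bash
python3 - <<'E'
from h import *
w=shot("wrist","w6.png");t=shot("top");o=arm.get_obs();print(o["t"],o["ee_pos"])
print(delta([.3917,.2897,.002],np.pi/2-.015))
for k in("blank0_mid","blank2_mid"): print(k,[(np.round(d["centre"],3).tolist(),round(d["p"],2)) for d in arm.find_in(w,k)[:3]],[(np.round(d["centre"],3).tolist(),round(d["p"],2)) for d in arm.find_in(t,k)[:3]])
E
```

```text
19.2667 [0.39393325 0.2898967  0.06246307]
(array([ 6.05,  0.24, -0.03]), np.float64(-0.0019140426775130504))
blank0_mid [([0.388, 0.203, 0.007], 0.87)] [([0.394, 0.201, 0.012], 0.58)]
blank2_mid [([0.385, 0.288, 0.008], 0.67), ([0.468, 0.119, 0.02], 0.16)] []
```

View pics/w6.png

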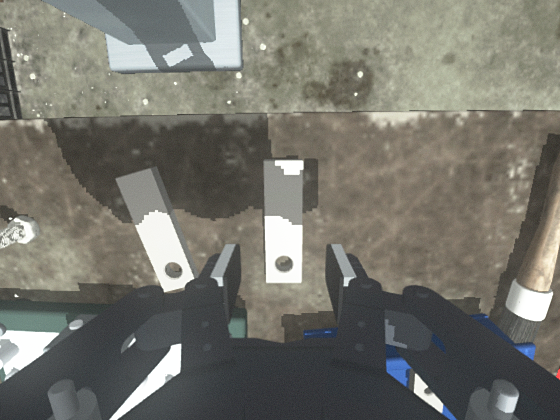

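Emit:
{"fn": "apply_moves", "kwargs": {
  "deltas": [
    {"dx": 3, "dy": 0, "dz": 0, "spin": 0, "jaw": -0.05},
    {"dx": 4.8, "dy": 0.1, "dz": 0, "spin": 0, "jaw": -0.05},
    {"dx": 5.6, "dy": 0.1, "dz": 0, "spin": 0, "jaw": -0.05},
    {"dx": 5.8, "dy": 0.1, "dz": 0, "spin": 0, "jaw": -0.05},
    {"dx": 5.8, "dy": 0.1, "dz": 0, "spin": 0, "jaw": 0.1},
    {"dx": 5.8, "dy": 0.1, "dz": 0, "spin": 0, "jaw": 1},
    {"dx": 5.8, "dy": 0.1, "dz": 0, "spin": 0, "jaw": 1},
    {"dx": 5.8, "dy": 0.1, "dz": 0, "spin": 0, "jaw": 1},
    {"dx": 5.8, "dy": 0.1, "dz": 0, "spin": 0, "jaw": 1},
    {"dx": 5.8, "dy": 0.1, "dz": 0, "spin": 0, "jaw": 1}
  ]
}}

```text
t: 20.3
ee_pos: [0.3922, 0.2897, 0.0046]
tool_rot: [-0.496, 0.503, 0.495, 0.505]
force: [-0.3, 0.0, 7.3]
width: 0.0238
```

Emit:
{"fn": "apply_moves", "kwargs": {
  "deltas": [
    {"dx": -1, "dy": 0, "dz": 0, "spin": 0, "jaw": 1},
    {"dx": -4, "dy": 0, "dz": 0, "spin": 0, "jaw": 1},
    {"dx": -8, "dy": 0, "dz": 0, "spin": 0, "jaw": 1},
    {"dx": -11, "dy": 0, "dz": 0, "spin": 0, "jaw": 1},
    {"dx": -11, "dy": 0, "dz": 0, "spin": 0, "jaw": 1},
    {"dx": -11, "dy": 0, "dz": 0, "spin": 0, "jaw": 1}
  ]
}}

```text
t: 20.8
ee_pos: [0.3919, 0.2897, 0.1148]
tool_rot: [-0.496, 0.503, 0.495, 0.505]
force: [-0.6, -0.0, -2.9]
width: 0.0236
```

```bash
python3 - <<'E'
from h import *
w=shot("wrist","w7.png");o=arm.get_obs();print(o["t"],o["ee_pos"],o["width"])
a=cv2.imread("pics/w3.png")[190:340,220:350];b=w["image"][190:340,220:350]
cv2.imwrite("pics/c7.png",cv2.resize(np.hstack([a,b]),None,fx=3,fy=3,interpolation=cv2.INTER_CUBIC))
P,T=tool()
for u in((283,315),):
  for z in(.02,.025):
    pass
print(delta([.5450,.2192,.075],np.pi/2-.037))
E
```

```text
20.85 [0.39119625 0.28932994 0.11340795] 0.023798962964245884
(array([  3.85, -15.49,  -6.75]), np.float64(0.02022490400822563))
```

View pics/c7.png

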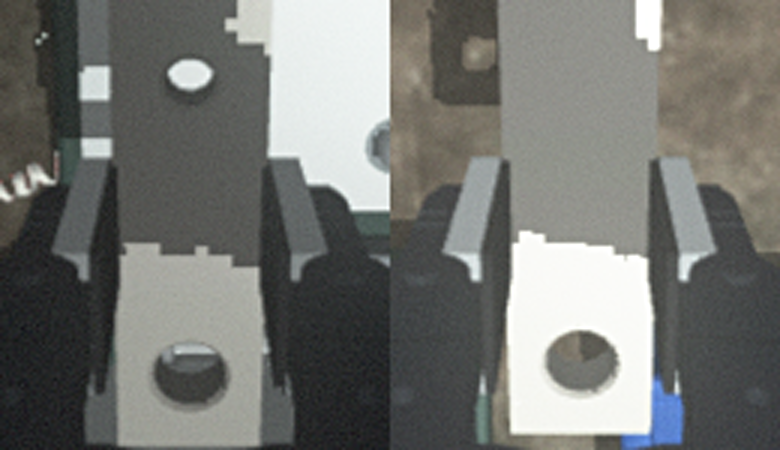

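```bash
python3 - <<'E'
from h import *
for _ in range(6):
    shot("wrist");o=arm.get_obs();print(o["ee_pos"])
print(delta([.5465,.2190,.05],np.pi/2-.037))
E
```

```text
[0.39082516 0.28914547 0.11256798]
[0.39077207 0.28911354 0.11219475]
[0.3908193  0.28912068 0.11208902]
[0.39093479 0.28918091 0.11214398]
[0.39104668 0.28922032 0.11225778]
[0.39120014 0.289268   0.1124524 ]
(array([  6.22, -15.66,  -6.76]), np.float64(0.020067519112645815))
```

Emit:
{"fn": "apply_moves", "kwargs": {
  "deltas": [
    {"dx": 0, "dy": -3.5, "dz": -1.5, "spin": 0.02, "jaw": 1},
    {"dx": 0, "dy": -7, "dz": -3, "spin": 0.02, "jaw": 1},
    {"dx": 0, "dy": -10.5, "dz": -4.5, "spin": 0.02, "jaw": 1},
    {"dx": 0, "dy": -14, "dz": -6, "spin": 0.02, "jaw": 1},
    {"dx": 0, "dy": -15.65, "dz": -6.75, "spin": 0.02, "jaw": 1},
    {"dx": 2, "dy": -15.65, "dz": -6.75, "spin": 0.02, "jaw": 1},
    {"dx": 4, "dy": -15.65, "dz": -6.75, "spin": 0.02, "jaw": 1},
    {"dx": 6, "dy": -15.65, "dz": -6.75, "spin": 0.02, "jaw": 1},
    {"dx": 6, "dy": -15.65, "dz": -6.75, "spin": 0.02, "jaw": 1},
    {"dx": 6, "dy": -15.65, "dz": -6.75, "spin": 0.02, "jaw": 1},
    {"dx": 6, "dy": -15.65, "dz": -6.75, "spin": 0.02, "jaw": 1},
    {"dx": 6, "dy": -15.65, "dz": -6.75, "spin": 0.02, "jaw": 1}
  ]
}}

```text
t: 22.15
ee_pos: [0.5475, 0.2195, 0.0546]
tool_rot: [-0.491, 0.508, 0.49, 0.51]
force: [0.1, 0.2, -1.9]
width: 0.0234
```

```bash
python3 - <<'E'
from h import *
w=shot("wrist","w8.png");w=shot("wrist");w=shot("wrist");o=arm.get_obs();print(o["t"],o["ee_pos"],o["width"],o["force"])
print(delta([.5465,.2190,.03],np.pi/2-.037))
cv2.imwrite("pics/c8.png",cv2.resize(w["image"][100:345,140:420],None,fx=2,fy=2))
E
```

```text
22.3 [0.5471768  0.21944539 0.05426076] 0.023769416188476087 [-0.3640006   0.51378397 -2.99609539]
(array([ 2.43,  0.07, -0.05]), np.float64(0.0003282291602761944))
```

View pics/c8.png

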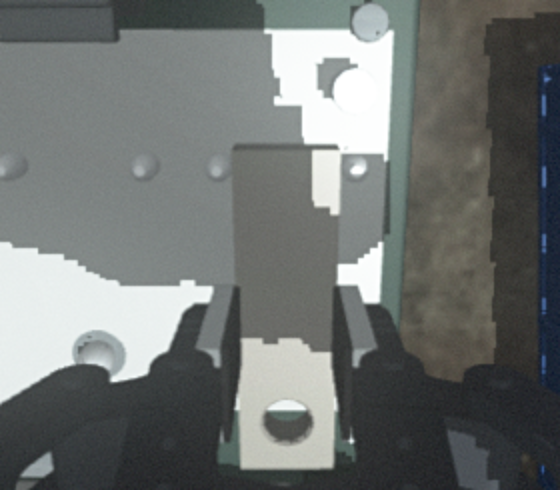

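Emit:
{"fn": "apply_moves", "kwargs": {
  "deltas": [
    {"dx": 0.8, "dy": 0.05, "dz": 0, "spin": 0, "jaw": 1},
    {"dx": 1.4, "dy": 0.05, "dz": 0, "spin": 0, "jaw": 1},
    {"dx": 1.8, "dy": 0.05, "dz": 0, "spin": 0, "jaw": 1},
    {"dx": 2.1, "dy": 0.05, "dz": 0, "spin": 0, "jaw": 1},
    {"dx": 2.1, "dy": 0.05, "dz": 0, "spin": 0, "jaw": 1}
  ]
}}

```text
t: 22.72
ee_pos: [0.5459, 0.2193, 0.0314]
tool_rot: [-0.49, 0.51, 0.491, 0.509]
force: [0.8, 0.4, -1.4]
width: 0.0235
```

Emit:
{"fn": "apply_moves", "kwargs": {
  "deltas": [
    {"dx": 0.2, "dy": 0, "dz": 0, "spin": 0, "jaw": 1},
    {"dx": 0.2, "dy": 0, "dz": 0, "spin": 0, "jaw": 1},
    {"dx": 0.2, "dy": 0, "dz": 0, "spin": 0, "jaw": 0.2},
    {"dx": 0.2, "dy": 0, "dz": 0, "spin": 0, "jaw": 0.1},
    {"dx": 0.2, "dy": 0, "dz": 0, "spin": 0, "jaw": 0.1},
    {"dx": 0.2, "dy": 0, "dz": 0, "spin": 0, "jaw": 0.1},
    {"dx": -2, "dy": 0, "dz": 0, "spin": 0, "jaw": 0.1},
    {"dx": -6, "dy": 0, "dz": 0, "spin": 0, "jaw": -0.05},
    {"dx": -10, "dy": 3, "dz": -1, "spin": 0, "jaw": -0.05},
    {"dx": -13, "dy": 7, "dz": -2, "spin": 0, "jaw": -0.05},
    {"dx": -13, "dy": 8, "dz": -2, "spin": 0, "jaw": -0.05},
    {"dx": -13, "dy": 8, "dz": -2, "spin": 0, "jaw": -0.05},
    {"dx": -13, "dy": 8, "dz": -2, "spin": 0, "jaw": -0.05}
  ]
}}

```text
t: 23.8
ee_pos: [0.4654, 0.2024, 0.1635]
tool_rot: [-0.491, 0.508, 0.49, 0.51]
force: [-0.0, -0.3, -0.7]
width: 0.0447
```

```bash
python3 - <<'E'
from h import *
np.set_printoptions(precision=4,suppress=True)
w=shot("wrist","w9.png");t=shot("top");o=arm.get_obs();print(o["t"],o["ee_pos"],o["width"],o["force"])
for k in ("blank0_mid","blank2_mid"):
    for r in arm.regions_of(w,k)[:2]:
        m=r["pixels"].astype(np.uint8);cs,_=cv2.findContours(m,cv2.RETR_EXTERNAL,cv2.CHAIN_APPROX_NONE);c=max(cs,key=cv2.contourArea)[:,0,:]
        for z in (.01,.034): pts=np.array([onz(w,p,z)[:2] for p in c],np.float32);print(k,z,round(r["p"],2),c.mean(0),cv2.minAreaRect(pts*1000))
E
```

```text
23.9 [0.4662 0.2023 0.162 ] 0.04497880613982976 [ 0.5364  0.2267 -0.5398]
blank0_mid 0.01 0.92 [277.1504 122.4823] ((396.5193786621094, 200.2079620361328), (90.64756774902344, 26.490257263183594), 14.664291381835938)
blank0_mid 0.034 0.92 [277.1504 122.4823] ((396.51898193359375, 200.60256958007812), (83.30888366699219, 24.345659255981445), 14.664295196533203)
blank2_mid 0.01 0.95 [301.3873 268.6961] ((557.2581176757812, 220.73944091796875), (28.447769165039062, 101.84663391113281), 88.24747467041016)
blank2_mid 0.034 0.95 [301.3873 268.6961] ((544.2445678710938, 219.47189331054688), (26.144697189331055, 93.60128784179688), 88.24736785888672)
```

View pics/w9.png

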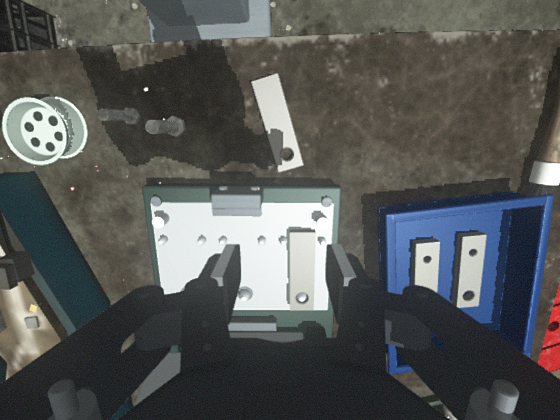

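```bash
python3 - <<'E'
from h import *
w=shot("wrist");w=shot("wrist");print(tool()[0],delta([.3960,.2002,.004],np.pi/2+.256))
E
```

```text
[0.46607751 0.20225396 0.16149902] (array([15.76,  6.97, -0.46]), np.float64(-0.2930439988067919))
```

Emit:
{"fn": "apply_moves", "kwargs": {
  "deltas": [
    {"dx": 1, "dy": 3, "dz": -0.2, "spin": -0.1, "jaw": -0.05},
    {"dx": 3, "dy": 6, "dz": -0.4, "spin": -0.2, "jaw": -0.05},
    {"dx": 6, "dy": 6.95, "dz": -0.45, "spin": -0.29, "jaw": -0.05},
    {"dx": 9, "dy": 6.95, "dz": -0.45, "spin": -0.29, "jaw": -0.05},
    {"dx": 11, "dy": 6.95, "dz": -0.45, "spin": -0.29, "jaw": -0.05},
    {"dx": 11, "dy": 6.95, "dz": -0.45, "spin": -0.29, "jaw": -0.05},
    {"dx": 11, "dy": 6.95, "dz": -0.45, "spin": -0.29, "jaw": -0.05}
  ]
}}

```text
t: 24.68
ee_pos: [0.3961, 0.2003, 0.0519]
tool_rot: [-0.559, 0.433, 0.56, 0.432]
force: [0.9, -0.5, 1.0]
width: 0.0449
```

```bash
python3 - <<'E'
from h import *
w=shot("wrist");w=shot("wrist","w10.png");print(tool()[0],delta([.3960,.2002,.004],np.pi/2+.256))
r=arm.regions_of(w,"blank0_mid")[0];m=r["pixels"].astype(np.uint8);cs,_=cv2.findContours(m,cv2.RETR_EXTERNAL,cv2.CHAIN_APPROX_NONE);c=max(cs,key=cv2.contourArea)[:,0,:]
pts=np.array([onz(w,p,.01)[:2] for p in c],np.float32);print(cv2.minAreaRect(pts*1000))
E
```

```text
[0.39694079 0.20051446 0.05323342] (array([ 4.92,  0.11, -0.01]), np.float64(-0.002888512458241177))Traceback (most recent call last):
  File "<stdin>", line 3, in <module>
IndexError: list index out of range
```

Emit:
{"fn": "apply_moves", "kwargs": {
  "deltas": [
    {"dx": 2.5, "dy": 0, "dz": 0, "spin": 0, "jaw": -0.05},
    {"dx": 4.0, "dy": 0.05, "dz": 0, "spin": 0, "jaw": -0.05},
    {"dx": 4.8, "dy": 0.05, "dz": 0, "spin": 0, "jaw": -0.05},
    {"dx": 4.85, "dy": 0.05, "dz": 0, "spin": 0, "jaw": -0.05},
    {"dx": 4.85, "dy": 0.05, "dz": 0, "spin": 0, "jaw": 0.1},
    {"dx": 4.85, "dy": 0.05, "dz": 0, "spin": 0, "jaw": 1},
    {"dx": 4.85, "dy": 0.05, "dz": 0, "spin": 0, "jaw": 1},
    {"dx": 4.85, "dy": 0.05, "dz": 0, "spin": 0, "jaw": 1},
    {"dx": 4.85, "dy": 0.05, "dz": 0, "spin": 0, "jaw": 1},
    {"dx": 4.85, "dy": 0.05, "dz": 0, "spin": 0, "jaw": 1}
  ]
}}

```text
t: 25.67
ee_pos: [0.3962, 0.2004, 0.0051]
tool_rot: [0.56, -0.432, -0.559, -0.433]
force: [-0.9, -0.5, 5.6]
width: 0.0237
```

Emit:
{"fn": "apply_moves", "kwargs": {
  "deltas": [
    {"dx": -1, "dy": 0, "dz": 0, "spin": 0, "jaw": 1},
    {"dx": -4, "dy": 0, "dz": 0, "spin": 0, "jaw": 1},
    {"dx": -8, "dy": 0, "dz": 0, "spin": 0, "jaw": 1},
    {"dx": -11, "dy": 0, "dz": 0, "spin": 0, "jaw": 1},
    {"dx": -11, "dy": 0, "dz": 0, "spin": 0, "jaw": 1},
    {"dx": -11, "dy": 0, "dz": 0, "spin": 0, "jaw": 1}
  ]
}}

```text
t: 26.17
ee_pos: [0.3961, 0.2004, 0.1156]
tool_rot: [0.56, -0.432, -0.558, -0.434]
force: [-0.2, -0.2, -1.0]
width: 0.0232
```

```bash
python3 - <<'E'
from h import *
for _ in range(3): w=shot("wrist","w11.png")
o=arm.get_obs();print(o["t"],o["ee_pos"],o["width"],o["force"])
a=cv2.imread("pics/w7.png")[190:340,220:350];b=w["image"][190:340,220:350]
cv2.imwrite("pics/c11.png",cv2.resize(np.hstack([a,b]),None,fx=3,fy=3,interpolation=cv2.INTER_CUBIC))
print(delta([.5425,.0958,.05],np.pi/2-.037))
E
```

```text
26.3167 [0.39484252 0.20007462 0.11296436] 0.023373966788064377 [-0.19008588 -0.87233273 -1.29395266]
(array([  6.27, -11.7 , -13.79]), np.float64(0.29016232999658187))
```

View pics/c11.png

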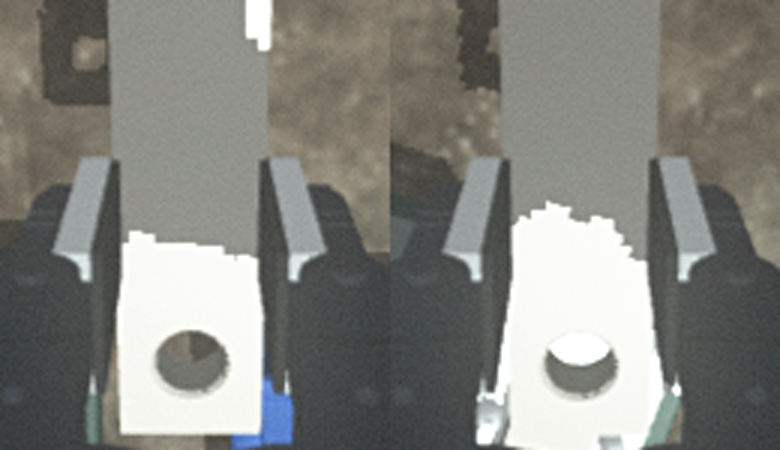

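```bash
python3 - <<'E'
from h import *
print(delta([.5413,.0963,.05],np.pi/2-.037))
E
```

```text
(array([  6.27, -11.59, -13.72]), np.float64(0.29016232999658187))
```

Emit:
{"fn": "apply_moves", "kwargs": {
  "deltas": [
    {"dx": 0, "dy": -2.3, "dz": -2.7, "spin": 0.1, "jaw": 1},
    {"dx": 0, "dy": -4.6, "dz": -5.4, "spin": 0.2, "jaw": 1},
    {"dx": 0, "dy": -6.9, "dz": -8.1, "spin": 0.29, "jaw": 1},
    {"dx": 0, "dy": -9.2, "dz": -10.8, "spin": 0.29, "jaw": 1},
    {"dx": 0, "dy": -11.6, "dz": -13.7, "spin": 0.29, "jaw": 1},
    {"dx": 2, "dy": -11.6, "dz": -13.7, "spin": 0.29, "jaw": 1},
    {"dx": 4, "dy": -11.6, "dz": -13.7, "spin": 0.29, "jaw": 1},
    {"dx": 6, "dy": -11.6, "dz": -13.7, "spin": 0.29, "jaw": 1},
    {"dx": 6, "dy": -11.6, "dz": -13.7, "spin": 0.29, "jaw": 1},
    {"dx": 6, "dy": -11.6, "dz": -13.7, "spin": 0.29, "jaw": 1},
    {"dx": 6, "dy": -11.6, "dz": -13.7, "spin": 0.29, "jaw": 1}
  ]
}}

```text
t: 27.23
ee_pos: [0.5424, 0.0967, 0.0542]
tool_rot: [-0.491, 0.509, 0.491, 0.509]
force: [-0.0, -0.3, -1.7]
width: 0.023
```

```bash
python3 - <<'E'
from h import *
for _ in range(3): w=shot("wrist","w12.png")
o=arm.get_obs();print(o["t"],o["ee_pos"],o["width"],o["force"])
print(delta([.5413,.0963,.03],np.pi/2-.037))
a=cv2.imread("pics/w8.png")[100:345,140:420]
cv2.imwrite("pics/c12.png",cv2.resize(w["image"][100:345,140:420],None,fx=2,fy=2))
E
```

```text
27.3833 [0.54260989 0.09675821 0.05483579] 0.023493735048272325 [ 0.79471322  0.65675343 -1.62949158]
(array([ 2.48,  0.13, -0.05]), np.float64(0.00042941741711821635))
```

View pics/c12.png

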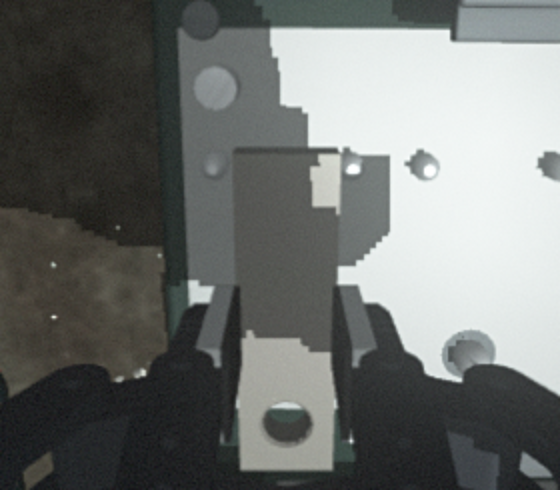

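Emit:
{"fn": "apply_moves", "kwargs": {
  "deltas": [
    {"dx": 0.8, "dy": 0.07, "dz": -0.1, "spin": 0, "jaw": 1},
    {"dx": 1.4, "dy": 0.07, "dz": -0.1, "spin": 0, "jaw": 1},
    {"dx": 1.8, "dy": 0.07, "dz": -0.1, "spin": 0, "jaw": 1},
    {"dx": 2.1, "dy": 0.07, "dz": -0.1, "spin": 0, "jaw": 1},
    {"dx": 2.1, "dy": 0.07, "dz": -0.1, "spin": 0, "jaw": 1}
  ]
}}

```text
t: 27.8
ee_pos: [0.541, 0.0957, 0.032]
tool_rot: [-0.49, 0.509, 0.491, 0.509]
force: [-0.1, -0.1, -0.8]
width: 0.0235
```

Same depth as before and no contact force; release, rise and back off.

Emit:
{"fn": "apply_moves", "kwargs": {
  "deltas": [
    {"dx": 0.2, "dy": 0, "dz": 0, "spin": 0, "jaw": 1},
    {"dx": 0.2, "dy": 0, "dz": 0, "spin": 0, "jaw": 1},
    {"dx": 0.2, "dy": 0, "dz": 0, "spin": 0, "jaw": 0.2},
    {"dx": 0.2, "dy": 0, "dz": 0, "spin": 0, "jaw": 0.1},
    {"dx": 0.2, "dy": 0, "dz": 0, "spin": 0, "jaw": 0.1},
    {"dx": 0.2, "dy": 0, "dz": 0, "spin": 0, "jaw": 0.1},
    {"dx": -2, "dy": 0, "dz": 0, "spin": 0, "jaw": 0.1},
    {"dx": -6, "dy": 0, "dz": 0, "spin": 0, "jaw": -0.05},
    {"dx": -10, "dy": 2, "dz": 2, "spin": 0, "jaw": -0.05},
    {"dx": -14, "dy": 4, "dz": 4, "spin": 0, "jaw": -0.05},
    {"dx": -18, "dy": 6, "dz": 6, "spin": 0, "jaw": -0.05},
    {"dx": -21, "dy": 6, "dz": 6, "spin": 0, "jaw": -0.05},
    {"dx": -21, "dy": 6, "dz": 6, "spin": 0, "jaw": -0.05},
    {"dx": -21, "dy": 6, "dz": 6, "spin": 0, "jaw": -0.05}
  ]
}}

```text
t: 28.97
ee_pos: [0.4841, 0.1585, 0.2458]
tool_rot: [-0.493, 0.507, 0.49, 0.511]
force: [0.5, 0.0, -1.4]
width: 0.0449
```

```bash
python3 - <<'E'
from h import *
for _ in range(2): w=shot("wrist","w13.png")
o=arm.get_obs();print(o["t"],o["ee_pos"],o["width"],o["force"])
cv2.imwrite("pics/c13.png",cv2.resize(w["image"][130:330,160:480],None,fx=2.4,fy=2.4,interpolation=cv2.INTER_CUBIC))
s=shot("side","s13.png")
H=np.array([.6265,.155,.045]);yaw=-.037;X=np.array([np.cos(yaw),np.sin(yaw),0]);Y=np.array([-X[1],X[0],0]);Z=np.array([0,0,1.])
for n,p in(("w",w),("s",s)):
  for a in(1.7,1.85): k=H+X*(-.138*np.cos(a)+.035*np.sin(a))-Y*.055+Z*(.138*np.sin(a)+.035*np.cos(a));print(n,a,k,proj(p,k))
E
```

```text
29.0667 [0.48345136 0.15761787 0.24185011] 0.04468289653600125 [ 0.1454659   1.04557047 -0.0446665 ]
w 1.7 [0.67691835 0.098096   0.17734019] [226.93105334 413.68519934]
w 1.85 [0.69609249 0.09738623 0.16801032] [229.71416635 419.18449791]
s 1.7 [0.67691835 0.098096   0.17734019] [249.26230999 167.40278633]
s 1.85 [0.69609249 0.09738623 0.16801032] [241.96925182 170.51317693]
```

View pics/c13.png

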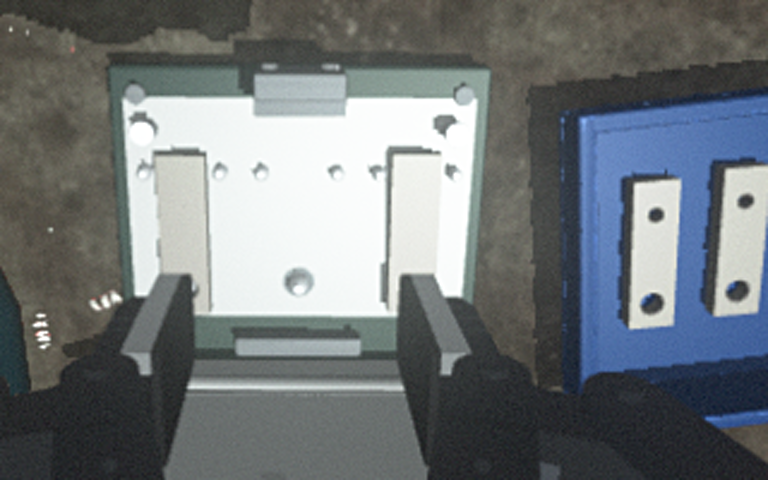

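```bash
python3 - <<'E'
from h import *
a=cv2.imread("pics/s13.png")[140:260,180:360];cv2.imwrite("pics/c14.png",cv2.resize(a,None,fx=4,fy=4,interpolation=cv2.INTER_CUBIC))
print(delta([.696,.0974,.26],np.pi/2-.037))
E
```

```text
(array([ -1.94, -21.47,  -5.21]), np.float64(-0.0002824730993684632))
```

View pics/c14.png

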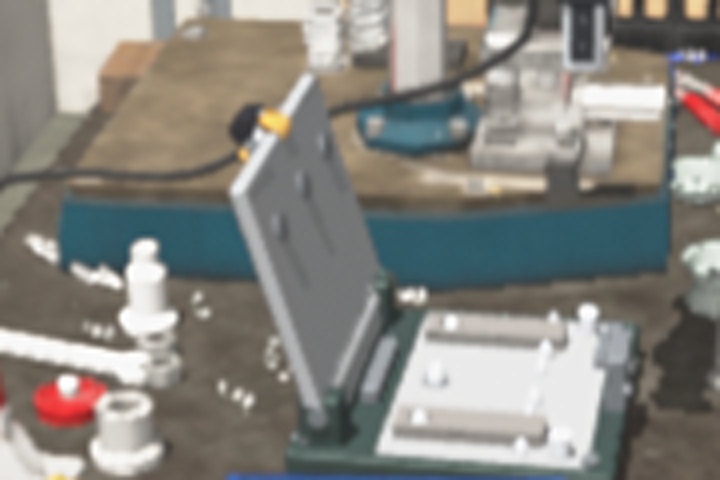

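Emit:
{"fn": "apply_moves", "kwargs": {
  "deltas": [
    {"dx": -3.5, "dy": 0, "dz": 0, "spin": 0, "jaw": -0.2},
    {"dx": -3.5, "dy": -4, "dz": -1, "spin": 0, "jaw": -0.2},
    {"dx": -3.5, "dy": -8, "dz": -2, "spin": 0, "jaw": -0.2},
    {"dx": -3.5, "dy": -12, "dz": -3, "spin": 0, "jaw": -0.2},
    {"dx": -3.5, "dy": -15, "dz": -4, "spin": 0, "jaw": -0.2},
    {"dx": -3.5, "dy": -18, "dz": -5.2, "spin": 0, "jaw": -0.2},
    {"dx": -3.5, "dy": -21.5, "dz": -5.2, "spin": 0, "jaw": -0.2},
    {"dx": -3.5, "dy": -21.5, "dz": -5.2, "spin": 0, "jaw": -0.2},
    {"dx": -3.5, "dy": -21.5, "dz": -5.2, "spin": 0, "jaw": -0.2},
    {"dx": -3.5, "dy": -21.5, "dz": -5.2, "spin": 0, "jaw": -0.2}
  ]
}}

```text
t: 29.95
ee_pos: [0.6964, 0.0976, 0.2757]
tool_rot: [-0.49, 0.51, 0.491, 0.508]
force: [-0.2, -0.4, 0.4]
width: 0.0515
```

```bash
python3 - <<'E'
from h import *
for _ in range(3): w=shot("wrist","w15.png")
print(tool()[0],delta([.696,.0974,.150],np.pi/2-.037))
f=lambda a:np.array([-138*np.cos(a)+35*np.sin(a),138*np.sin(a)+35*np.cos(a)])/10
for a in np.arange(1.85,-.01,-.07): d=f(a)-f(1.85);print(round(a,3),round(-d[1],2),round(-d[0],2))
E
```

```text
[0.69580255 0.09819885 0.27830962] (array([12.83, -0.02, -0.08]), np.float64(0.0005330340044393811))
1.85 -0.0 -0.0
1.78 -0.47 0.88
1.71 -0.88 1.79
1.64 -1.22 2.72
1.57 -1.5 3.68
1.5 -1.71 4.65
1.43 -1.85 5.64
1.36 -1.93 6.63
1.29 -1.93 7.63
1.22 -1.86 8.62
1.15 -1.72 9.61
1.08 -1.52 10.59
1.01 -1.25 11.54
0.94 -0.91 12.48
0.87 -0.5 13.39
0.8 -0.04 14.27
0.73 0.49 15.12
0.66 1.08 15.92
0.59 1.71 16.69
0.52 2.41 17.4
0.45 3.15 18.07
0.38 3.93 18.68
0.31 4.76 19.24
0.24 5.62 19.74
0.17 6.52 20.18
0.1 7.44 20.55
0.03 8.39 20.86
```

Emit:
{"fn": "apply_moves", "kwargs": {
  "deltas": [
    {"dx": 4, "dy": 0, "dz": 0, "spin": 0, "jaw": -0.2},
    {"dx": 8, "dy": 0, "dz": 0, "spin": 0, "jaw": -0.2},
    {"dx": 11, "dy": 0, "dz": 0, "spin": 0, "jaw": -0.2},
    {"dx": 12.6, "dy": 0, "dz": 0, "spin": 0, "jaw": -0.2},
    {"dx": 12.6, "dy": 0, "dz": 0, "spin": 0, "jaw": -0.2},
    {"dx": 12.6, "dy": 0, "dz": 0, "spin": 0, "jaw": 1},
    {"dx": 12.6, "dy": 0, "dz": 0, "spin": 0, "jaw": 1},
    {"dx": 12.6, "dy": 0, "dz": 0, "spin": 0, "jaw": 1},
    {"dx": 12.6, "dy": 0, "dz": 0, "spin": 0, "jaw": 1},
    {"dx": 12.6, "dy": 0, "dz": 0, "spin": 0, "jaw": 1}
  ],
  "newtons": 40
}}

```text
t: 30.93
ee_pos: [0.6969, 0.0961, 0.1545]
tool_rot: [-0.492, 0.51, 0.489, 0.509]
force: [-2.0, -7.7, 0.6]
width: 0.0272
```

Emit:
{"fn": "apply_moves", "kwargs": {
  "deltas": [
    {"dx": -0.47, "dy": 0.88, "dz": 0, "spin": 0, "jaw": 1},
    {"dx": -0.88, "dy": 1.79, "dz": 0, "spin": 0, "jaw": 1},
    {"dx": -1.22, "dy": 2.72, "dz": 0, "spin": 0, "jaw": 1},
    {"dx": -1.5, "dy": 3.68, "dz": 0, "spin": 0, "jaw": 1},
    {"dx": -1.71, "dy": 4.65, "dz": 0, "spin": 0, "jaw": 1},
    {"dx": -1.85, "dy": 5.64, "dz": 0, "spin": 0, "jaw": 1},
    {"dx": -1.93, "dy": 6.63, "dz": 0, "spin": 0, "jaw": 1},
    {"dx": -1.93, "dy": 7.63, "dz": 0, "spin": 0, "jaw": 1},
    {"dx": -1.86, "dy": 8.62, "dz": 0, "spin": 0, "jaw": 1},
    {"dx": -1.72, "dy": 9.61, "dz": 0, "spin": 0, "jaw": 1},
    {"dx": -1.52, "dy": 10.59, "dz": 0, "spin": 0, "jaw": 1},
    {"dx": -1.25, "dy": 11.54, "dz": 0, "spin": 0, "jaw": 1},
    {"dx": -0.91, "dy": 12.48, "dz": 0, "spin": 0, "jaw": 1},
    {"dx": -0.5, "dy": 13.39, "dz": 0, "spin": 0, "jaw": 1},
    {"dx": -0.04, "dy": 14.27, "dz": 0, "spin": 0, "jaw": 1},
    {"dx": -0.04, "dy": 14.27, "dz": 0, "spin": 0, "jaw": 1}
  ]
}}

```text
t: 32.27
ee_pos: [0.5539, 0.102, 0.1553]
tool_rot: [-0.493, 0.509, 0.489, 0.51]
force: [-4.7, -7.2, 7.2]
width: 0.0275
```

Emit:
{"fn": "apply_moves", "kwargs": {
  "deltas": [
    {"dx": 0.53, "dy": 0.85, "dz": 0, "spin": 0, "jaw": 1},
    {"dx": 1.12, "dy": 1.65, "dz": 0, "spin": 0, "jaw": 1},
    {"dx": 1.75, "dy": 2.42, "dz": 0, "spin": 0, "jaw": 1},
    {"dx": 2.45, "dy": 3.13, "dz": 0, "spin": 0, "jaw": 1},
    {"dx": 3.19, "dy": 3.8, "dz": 0, "spin": 0, "jaw": 1},
    {"dx": 3.97, "dy": 4.41, "dz": 0, "spin": 0, "jaw": 1},
    {"dx": 4.8, "dy": 4.97, "dz": 0, "spin": 0, "jaw": 1},
    {"dx": 5.66, "dy": 5.47, "dz": 0, "spin": 0, "jaw": 1},
    {"dx": 6.56, "dy": 5.91, "dz": 0, "spin": 0, "jaw": 1},
    {"dx": 7.2, "dy": 6.2, "dz": 0, "spin": 0, "jaw": 1},
    {"dx": 7.2, "dy": 6.2, "dz": 0, "spin": 0, "jaw": 1}
  ]
}}

```text
t: 33.18
ee_pos: [0.4917, 0.1046, 0.0814]
tool_rot: [-0.492, 0.509, 0.49, 0.509]
force: [-5.9, -6.5, 1.9]
width: 0.0274
```

Emit:
{"fn": "apply_moves", "kwargs": {
  "deltas": [
    {"dx": 0.3, "dy": 0.1, "dz": 0, "spin": 0, "jaw": 1},
    {"dx": 0.6, "dy": 0.2, "dz": 0, "spin": 0, "jaw": 1},
    {"dx": 0.9, "dy": 0.25, "dz": 0, "spin": 0, "jaw": 1},
    {"dx": 1.1, "dy": 0.3, "dz": 0, "spin": 0, "jaw": 1},
    {"dx": 1.3, "dy": 0.35, "dz": 0, "spin": 0, "jaw": 1},
    {"dx": 1.5, "dy": 0.4, "dz": 0, "spin": 0, "jaw": 1},
    {"dx": 1.5, "dy": 0.4, "dz": 0, "spin": 0, "jaw": 1}
  ],
  "newtons": 80
}}

```text
t: 33.77
ee_pos: [0.4872, 0.1048, 0.0668]
tool_rot: [-0.491, 0.509, 0.491, 0.508]
force: [-10.7, -7.1, 5.4]
width: 0.0267
```

Emit:
{"fn": "apply_moves", "kwargs": {
  "deltas": [
    {"dx": 0.2, "dy": -0.05, "dz": 0, "spin": 0, "jaw": 1},
    {"dx": 0.3, "dy": -0.1, "dz": 0, "spin": 0, "jaw": 1},
    {"dx": 0.3, "dy": -0.1, "dz": 0, "spin": 0, "jaw": 1},
    {"dx": 0.3, "dy": -0.1, "dz": 0, "spin": 0, "jaw": 1}
  ]
}}

```text
t: 34.1
ee_pos: [0.4871, 0.1048, 0.0644]
tool_rot: [-0.49, 0.51, 0.491, 0.508]
force: [-16.8, -8.8, 14.2]
width: 0.0267
```

Emit:
{"fn": "apply_moves", "kwargs": {
  "deltas": [
    {"dx": 0.15, "dy": 0, "dz": 0, "spin": 0, "jaw": 1},
    {"dx": 0.3, "dy": 0, "dz": 0, "spin": 0, "jaw": 1},
    {"dx": 0.3, "dy": 0, "dz": 0, "spin": 0, "jaw": 1},
    {"dx": 0.3, "dy": 0, "dz": 0, "spin": 0, "jaw": 1}
  ]
}}

```text
t: 34.43
ee_pos: [0.4867, 0.1048, 0.0617]
tool_rot: [-0.49, 0.51, 0.491, 0.508]
force: [-19.4, -9.4, 18.6]
width: 0.0272
```

```bash
python3 - <<'E'
from h import *
s=shot("side","s16.png");t=shot("top","t16.png");print(arm.get_obs()["force"],tool()[0])
a=s["image"][180:270,240:360];cv2.imwrite("pics/c16.png",cv2.resize(a,None,fx=6,fy=6,interpolation=cv2.INTER_CUBIC))
E
```

```text
[-19.68872853  -8.08694735  17.67435715] [0.48674933 0.10479591 0.06169507]
```

Emit:
{"fn": "apply_moves", "kwargs": {
  "deltas": [
    {"dx": 0.15, "dy": 0.1, "dz": 0, "spin": 0, "jaw": 1},
    {"dx": 0.3, "dy": 0.15, "dz": 0, "spin": 0, "jaw": 1},
    {"dx": 0.3, "dy": 0.15, "dz": 0, "spin": 0, "jaw": 1},
    {"dx": 0.3, "dy": 0.15, "dz": 0, "spin": 0, "jaw": 1}
  ]
}}

```text
t: 34.87
ee_pos: [0.4858, 0.1049, 0.0583]
tool_rot: [-0.491, 0.51, 0.491, 0.508]
force: [-15.7, -8.5, 8.5]
width: 0.0266
```

Emit:
{"fn": "apply_moves", "kwargs": {
  "deltas": [
    {"dx": 0.15, "dy": 0.1, "dz": 0, "spin": 0, "jaw": 1},
    {"dx": 0.25, "dy": 0.1, "dz": 0, "spin": 0, "jaw": 1},
    {"dx": 0.25, "dy": 0.1, "dz": 0, "spin": 0, "jaw": 1}
  ]
}}

```text
t: 35.12
ee_pos: [0.4853, 0.1049, 0.0555]
tool_rot: [-0.491, 0.51, 0.491, 0.508]
force: [-13.6, -7.6, 5.9]
width: 0.0272
```

Emit:
{"fn": "apply_moves", "kwargs": {
  "deltas": [
    {"dx": -0.2, "dy": 0, "dz": 0, "spin": 0, "jaw": 1},
    {"dx": -0.2, "dy": 0, "dz": 0, "spin": 0, "jaw": -0.2},
    {"dx": -0.2, "dy": 0, "dz": 0, "spin": 0, "jaw": -0.2},
    {"dx": -0.2, "dy": 0, "dz": 0, "spin": 0, "jaw": -0.2},
    {"dx": -0.2, "dy": 0, "dz": 0, "spin": 0, "jaw": -0.2},
    {"dx": -4, "dy": 0, "dz": 0, "spin": 0, "jaw": -0.2},
    {"dx": -8, "dy": 0, "dz": 0, "spin": 0, "jaw": -0.2},
    {"dx": -12, "dy": 0, "dz": 0, "spin": 0, "jaw": -0.2},
    {"dx": -15, "dy": 2, "dz": 2, "spin": 0, "jaw": 0},
    {"dx": -15, "dy": 4, "dz": 4, "spin": 0, "jaw": 1},
    {"dx": -15, "dy": 4, "dz": 4, "spin": 0, "jaw": 1},
    {"dx": -15, "dy": 4, "dz": 4, "spin": 0, "jaw": 1}
  ]
}}

```text
t: 36.12
ee_pos: [0.4476, 0.1479, 0.2043]
tool_rot: [-0.492, 0.508, 0.491, 0.509]
force: [-0.2, -0.9, -0.7]
width: 0.007
```

```bash
python3 - <<'E'
from h import *
s=shot("side","s17.png");w=shot("wrist","w17.png");print(arm.get_obs()["force"],tool()[0])
a=cv2.resize(s["image"][185:270,245:350],None,fx=4,fy=4,interpolation=cv2.INTER_CUBIC)
s0=cv2.imread("pics/side0.png");b=cv2.resize(s0[185:270,245:350],None,fx=4,fy=4,interpolation=cv2.INTER_CUBIC)
c=cv2.resize(w["image"][100:300,180:440],(420,323));cv2.imwrite("pics/c17.png",np.vstack([np.hstack([b,a])[:300],np.hstack([c,c*0])[:299]])[:, :800])
H=np.array([.6265,.155,.045]);yaw=-.037;X=np.array([np.cos(yaw),np.sin(yaw),0]);Y=np.array([-X[1],X[0],0]);Z=np.array([0,0,1.])
for n,p in(("w",w),("s",s)):
  for q in(0,.05,.1): k=H+X*(-.138*np.cos(q)+.035*np.sin(q))-Y*.055+Z*(.138*np.sin(q)+.035*np.cos(q));print(n,q,proj(p,k))
E
```

```text
[ 0.08216388  0.3200769  -0.02611559] [0.44838107 0.14687908 0.20344324]
w 0 [240.99594839 239.39969048]
w 0.05 [240.09610266 243.95606374]
w 0.1 [239.18787184 248.99981167]
s 0 [324.60887588 207.0230673 ]
s 0.05 [323.89988352 204.52347217]
s 0.1 [323.05218292 202.04363726]
```

```bash
python3 - <<'E'
from h import *
def dark(img,x0,x1,y0,y1,th):
    g=cv2.cvtColor(img,cv2.COLOR_BGR2GRAY)[y0:y1,x0:x1];m=(g<th).astype(np.uint8)
    n,l,s,c=cv2.connectedComponentsWithStats(m);return [(s[i,4],(c[i]+[x0,y0]).round(1).tolist()) for i in range(1,n) if s[i,4]>8]
for f in("side0","s17"): print(f,dark(cv2.imread(f"pics/{f}.png"),312,336,192,218,60))
print("w",dark(cv2.imread("pics/w17.png"),210,275,215,270,60))
# front-edge profile: template shift of side crop of leaf's front-left region
a=cv2.imread("pics/s17.png");b=cv2.imread("pics/side0.png")
for (x,y) in((300,225),(325,204),(318,236)):
    t=b[y-9:y+9,x-9:x+9];r=cv2.matchTemplate(a[y-20:y+26,x-18:x+18],t,cv2.TM_CCOEFF_NORMED);_,v,_,l=cv2.minMaxLoc(r);print((x,y),v,l[0]-9,l[1]-11)
E
```

```text
side0 [(np.int32(36), [323.4, 203.9])]
s17 [(np.int32(33), [324.5, 207.1])]
w []
(300, 225) 0.9416337609291077 0 2
(325, 204) 0.9656826257705688 1 3
(318, 236) 0.9725201725959778 0 3
```

```bash
python3 - <<'E'
from h import *
for _ in range(2): w=shot("wrist","w18.png")
print(tool()[0],delta([.4926,.215,.060]))
E
```

```text
[0.44851608 0.14662105 0.20317091] (array([14.31, -4.16,  7.  ]), None)
```

Emit:
{"fn": "apply_moves", "kwargs": {
  "deltas": [
    {"dx": 0, "dy": -2, "dz": 3.5, "spin": 0, "jaw": 1},
    {"dx": 3, "dy": -4.15, "dz": 7, "spin": 0, "jaw": 1},
    {"dx": 7, "dy": -4.15, "dz": 7, "spin": 0, "jaw": 1},
    {"dx": 10, "dy": -4.15, "dz": 7, "spin": 0, "jaw": 1},
    {"dx": 12, "dy": -4.15, "dz": 7, "spin": 0, "jaw": 1},
    {"dx": 13, "dy": -4.15, "dz": 7, "spin": 0, "jaw": 1},
    {"dx": 13.5, "dy": -4.15, "dz": 7, "spin": 0, "jaw": 1},
    {"dx": 13.8, "dy": -4.15, "dz": 7, "spin": 0, "jaw": 1},
    {"dx": 13.8, "dy": -4.15, "dz": 7, "spin": 0, "jaw": 1},
    {"dx": 13.8, "dy": -4.15, "dz": 7, "spin": 0, "jaw": 1}
  ]
}}

```text
t: 37.15
ee_pos: [0.4928, 0.2155, 0.0669]
tool_rot: [-0.491, 0.509, 0.49, 0.51]
force: [0.5, 0.1, -0.1]
width: 0.0002
```

Emit:
{"fn": "apply_moves", "kwargs": {
  "deltas": [
    {"dx": 0.4, "dy": 0, "dz": 0, "spin": 0, "jaw": 1},
    {"dx": 0.8, "dy": 0, "dz": 0, "spin": 0, "jaw": 1},
    {"dx": 1.1, "dy": 0, "dz": 0, "spin": 0, "jaw": 1},
    {"dx": 1.3, "dy": 0, "dz": 0, "spin": 0, "jaw": 1},
    {"dx": 1.3, "dy": 0, "dz": 0, "spin": 0, "jaw": 1}
  ]
}}

```text
t: 37.57
ee_pos: [0.4919, 0.2155, 0.0523]
tool_rot: [-0.491, 0.509, 0.491, 0.509]
force: [0.1, -0.2, -0.3]
width: -0.0001
```

Emit:
{"fn": "apply_moves", "kwargs": {
  "deltas": [
    {"dx": 0.15, "dy": 0, "dz": 0, "spin": 0, "jaw": 1},
    {"dx": 0.3, "dy": 0, "dz": 0, "spin": 0, "jaw": 1},
    {"dx": 0.3, "dy": 0, "dz": 0, "spin": 0, "jaw": 1},
    {"dx": 0.3, "dy": 0, "dz": 0, "spin": 0, "jaw": 1}
  ]
}}

```text
t: 37.9
ee_pos: [0.4922, 0.2156, 0.05]
tool_rot: [-0.491, 0.509, 0.491, 0.509]
force: [-0.3, -0.4, 4.6]
width: -0.0
```

Emit:
{"fn": "apply_moves", "kwargs": {
  "deltas": [
    {"dx": 0.1, "dy": 0, "dz": 0, "spin": 0, "jaw": 1},
    {"dx": 0.2, "dy": 0, "dz": 0, "spin": 0, "jaw": 1},
    {"dx": 0.3, "dy": 0, "dz": 0, "spin": 0, "jaw": 1},
    {"dx": 0.3, "dy": 0, "dz": 0, "spin": 0, "jaw": 1},
    {"dx": 0.3, "dy": 0, "dz": 0, "spin": 0, "jaw": 1}
  ]
}}

```text
t: 38.32
ee_pos: [0.4923, 0.2157, 0.0498]
tool_rot: [-0.491, 0.508, 0.49, 0.51]
force: [-10.9, -2.4, 34.1]
width: -0.0001
```

Emit:
{"fn": "apply_moves", "kwargs": {
  "deltas": [
    {"dx": -1, "dy": 0, "dz": 0, "spin": 0, "jaw": 1},
    {"dx": -4, "dy": 0, "dz": 0, "spin": 0, "jaw": 1},
    {"dx": -8, "dy": 0, "dz": 0, "spin": 0, "jaw": 1},
    {"dx": -12, "dy": 2, "dz": 0, "spin": 0, "jaw": 1},
    {"dx": -16, "dy": 5, "dz": 0, "spin": 0, "jaw": 1},
    {"dx": -18, "dy": 8, "dz": 0, "spin": 0, "jaw": 1},
    {"dx": -18, "dy": 8, "dz": 0, "spin": 0, "jaw": 1},
    {"dx": -18, "dy": 8, "dz": 0, "spin": 0, "jaw": 1},
    {"dx": -18, "dy": 8, "dz": 0, "spin": 0, "jaw": 1},
    {"dx": -18, "dy": 8, "dz": 0, "spin": 0, "jaw": 1},
    {"dx": -18, "dy": 8, "dz": 0, "spin": 0, "jaw": 1},
    {"dx": -18, "dy": 8, "dz": 0, "spin": 0, "jaw": 1},
    {"dx": -18, "dy": 8, "dz": 0, "spin": 0, "jaw": 1},
    {"dx": -18, "dy": 8, "dz": 0, "spin": 0, "jaw": 1},
    {"dx": -18, "dy": 8, "dz": 0, "spin": 0, "jaw": 1},
    {"dx": -18, "dy": 8, "dz": 0, "spin": 0, "jaw": 1}
  ]
}}

```text
t: 39.65
ee_pos: [0.4122, 0.2185, 0.2266]
tool_rot: [-0.491, 0.509, 0.491, 0.509]
force: [-0.2, -0.0, -0.5]
width: 0.0003
```

```bash
python3 - <<'E'
from h import *
def dark(img,x0,x1,y0,y1,th):
    g=cv2.cvtColor(img,cv2.COLOR_BGR2GRAY)[y0:y1,x0:x1];m=(g<th).astype(np.uint8)
    n,l,s,c=cv2.connectedComponentsWithStats(m);return [(s[i,4],(c[i]+[x0,y0]).round(1).tolist()) for i in range(1,n) if s[i,4]>8]
s=shot("side","s19.png");t=shot("top","t19.png");w=shot("wrist","w19.png")
print(arm.get_obs()["t"],tool()[0],dark(s["image"],312,336,192,218,60))
for k in("leaf","done0_mid","done2_mid","blank0_mid","blank2_mid","punch_b","bush_b","bolt_a","block_b"):
  for n,p in(("w",w),("s",s),("t",t)): print(k,n,[(np.round(d["centre"],3).tolist(),round(d["p"],2)) for d in arm.find_in(p,k)[:3]])
E
```

```text
39.8 [0.41217441 0.21852332 0.22674532] [(np.int32(28), [325.0, 208.9])]
leaf w [([0.494, 0.116, 0.049], 0.78)]
leaf s [([0.55, 0.176, 0.051], 0.73)]
leaf t [([0.555, 0.154, 0.051], 0.67)]
done0_mid w [([0.551, 0.358, 0.018], 0.66)]
done0_mid s []
done0_mid t [([0.382, 0.053, 0.02], 0.66), ([0.568, 0.36, 0.009], 0.6), ([0.556, 0.156, 0.048], 0.24)]
done2_mid w [([0.559, 0.408, 0.011], 0.8)]
done2_mid s [([0.563, 0.41, 0.014], 0.67), ([0.551, 0.176, 0.048], 0.37)]
done2_mid t [([0.558, 0.406, 0.017], 0.57)]
blank0_mid w []
blank0_mid s []
blank0_mid t []
blank2_mid w []
blank2_mid s []
blank2_mid t []
punch_b w [([0.492, 0.128, 0.05], 0.63)]
punch_b s [([0.779, 0.061, 0.021], 0.63)]
punch_b t [([0.777, 0.051, 0.026], 0.56)]
bush_b w []
bush_b s [([0.551, 0.174, 0.048], 0.32)]
bush_b t [([0.748, 0.231, 0.025], 0.61)]
bolt_a w [([0.392, 0.099, 0.034], 0.59)]
bolt_a s [([0.393, 0.105, 0.025], 0.62), ([0.382, 0.057, 0.023], 0.54), ([0.548, 0.198, 0.048], 0.49)]
bolt_a t [([0.385, 0.054, 0.02], 0.47), ([0.551, 0.159, 0.054], 0.17)]
block_b w [([0.374, -0.087, 0.028], 0.86)]
block_b s [([0.373, -0.084, 0.025], 0.41)]
block_b t [([0.377, -0.1, 0.03], 0.87)]
```

```bash
python3 - <<'E'
from h import *
for _ in range(6): s=shot("side")
g=cv2.cvtColor(s["image"],cv2.COLOR_BGR2GRAY)[192:218,312:336];n,l,st,c=cv2.connectedComponentsWithStats((g<60).astype(np.uint8))
k=[(c[i]+[312,192]) for i in range(1,n) if st[i,4]>8];print(k)
if abs(k[0][1]-208.9)<.6: print(arm.sign_off())
E
```

```text
[array([324.96666667, 208.73333333])]
the job is handed in; nothing more can be done
None
```

The jig is reloaded and the job is handed in, at about 40 s of the 210 s allowed.

- **Leaf opened:** I lifted it by the knob until it leaned back on its stop.
- **Finished straps:** there were two, in stations 0 and 2. Both were seen lying flat in the blue tray.
- **Blanks:** only two were on the bench. They now sit over pins 0 and 2, and pictures showed both flat between the side dowels.
- **Leaf closed:** I swung it down and pushed it shut.

**Last checks**
- **Latch:** the knob push left the leaf not quite shut (about 0.03 rad by the side camera). I then pushed on the leaf pad with shut fingers. It met a hard stop at 49.8 mm, against the 50 mm expected shut, and took 34 N without moving.
- **Holding shut:** afterwards the knob had dropped 5.0 pixels in the side view from its start at about 0.1 rad, which matches shut. It was still there about 1.5 s later. I did not see the tongue itself (the picture limit was used up) or do a pull test, so the latching is inferred from the height and the leaf staying down.
- **Other things on the bench:** punch, bush, block and both bolts read within about 5 mm of their starting places. Some network readings disagreed, with low-confidence false hits on the jig and one of a finished strap at a bolt's position. I took these as errors.

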